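# Demould resin castings, hang them by their slots and start the cure

### The arm

A 6-joint arm with a two-finger parallel gripper is mounted at the origin on the work surface. World frame = base frame: x ahead of the robot, y to its left, z up, the work surface at z = 0. Lengths are in m, angles in rad, forces in N, time in s.
With the tool pointing down it reaches from about 0.35 to 0.975 m from the base axis. Payload 4.9 kg.
Tool frame: the origin (TCP) lies at the very end of the fingers, on their centre line; the grasp point (between the pads) lies 19 mm behind it; z points along the fingers, x is the direction in which the jaws open and shut, and the axes are right-handed (so a half turn about z gives the same grasp; the last joint's range is limited). The gripper opens to 85 mm and grips with 20 to 120 N. Pads are 22 mm wide; open, the fingers measure 114 mm over their backs; the gripper's body (76 mm by 85 mm) begins 54 mm behind the grasp point. The pads swing forward as they close: fully open they stand 13 mm farther back than shut.
Start: joints at [1.083, 0.053, 1.613, -0, 1.476, -0.119], TCP at [0.225, 0.583, 0.231] pointing down, gripper open.
Joint ranges: [-3.01, 3.01], [-1.01, 2.22], [0.06, 2.58], [-1.02, 4.17], [0.09, 2.62], [-3.14, 3.14]. Speed limits (rad/s): [2.57, 2.57, 3.14, 3.14, 3.14, 3.14].

### API

Orientations are given as a rotation vector (axis times angle).
In Python, from station import ctrl, get_image, calibration, job gives the robot as it stands.
- The arm moves only by the tool jog_arm, never from a script. Its argument "deltas" is a list of rows, each a list of 3 entries, a list of its own where there are three numbers: the turn, a rotation vector about the tool's x, y, z in degrees, then the shift along the tool's x, y, z in m, then the finger opening in m, from 0 to 0.0854. In form: [[[ax, ay, az], [tx, ty, tz], gripper], ...]. A call has 1 to 12 rows; each row is the pose to reach, as a shift and turn from the pose commanded when the call began, along the tool's axes at that moment; what a row does not reach only later rows make up. A row lasts 1/12 s, in which the tool goes at most 41.7 mm and 7.16 degrees, less where a joint would pass 70% of its speed; a pose out of reach is approached as far as the arm can. A call with a gripper value outside its range is refused whole. The fingers move at their own pace and stop on an object; "squeeze" is the grip in N (left out, the last holds). Time passes only in rows, so rows that repeat a pose let the fingers close. It gives the time, the measured TCP pose, the force and the opening at its end, in the units of the state.
- ctrl.get_obs(): the state, without advancing time (a new reading comes with each control period).
- get_image(name): name is "scene" or "top" or "wrist"; returns the picture (480x640x3 uint8, red, green, blue); there is no depth.
- calibration(name): a dict with "mtx" (3x3 intrinsics, pixels), "k1" (the pictures are not rectified: a ray, as slopes to the right and down, at radius r is drawn at 1 + k1 r^2 times it, then the intrinsics apply), "origin" and "rotation" of the camera in the world; the wrist camera has in their place "tool_from_camera" (4x4, takes a point from camera to tool coordinates, whose origin is the TCP and whose axes are the tool frame's). Camera axes: x right, y up, looking along -z (the intrinsics and any distortion apply to the point x, -y, -z); pixel columns grow to the right and rows downward; lengths in m; the calibration is good to about 2 mm. A picture is of the moment at which its call begins: read the wrist's pose just before it. calibration takes no time and is no camera call.
- job.finish_job(): hands the job in, once; it reports no verdict.
The state is a dict: "t": time; "q": joint angles; "dq": joint speeds; "effort": joint torques, N m; "tool_pos": TCP position; "tool_rot": TCP orientation; "contact_force": force on the tool from outside, world axes, zero at the start; "wrist_torque": the same for the moment, N m; "opening": finger opening in m.
Only numpy, scipy, OpenCV 4.12 (cv2) and the standard library are available. Lean on these libraries where they do the work, as an engineer would, in place of code of your own. Each camera call takes 0.05 s, during which the arm holds its last target.

### The job

Lift every resin casting out of the blue mould and hang each on its own pin of the curing rack by the slot in its white plate: slide the slot sideways over the pin, then let it down so that the pin sits in the notch. Put the grey cover back on the empty mould, fully down. Switch the curing lamps on with the red lever only when all the castings hang, and leave the bottle, vial and dish where they are.

Things in the scene. Friction and masses are not known exactly. Their poses are not given: they have to be found in the camera images.
- rack: Fixed curing rack: level rail (400 mm along y, x = 30 to 44 mm, 70 to 88 mm high) on two end posts (y = -193, +193 mm), with four level steel pins, 6 mm thick, 83 mm above the bench, 85 mm apart. Each pin runs 60 mm along -x from the rail (x = 30) to a blue round head (18 mm diameter, x = -30 to -34), too big for a casting's slot. Origin on the bench below the middle of the pins; z up.
- pin0 (a point): Point on the axis of rack pin 0 (rack y = -127.5 mm), halfway along its 60 mm, 83 mm above the bench. Axes as the rack's: x along the pin towards the rail.
- pin1 (a point): Point on the axis of rack pin 1 (rack y = -42.5 mm), halfway along its 60 mm, 83 mm above the bench. Axes as the rack's: x along the pin towards the rail.
- pin2 (a point): Point on the axis of rack pin 2 (rack y = 42.5 mm), halfway along its 60 mm, 83 mm above the bench. Axes as the rack's: x along the pin towards the rail.
- pin3 (a point): Point on the axis of rack pin 3 (rack y = 127.5 mm), halfway along its 60 mm, 83 mm above the bench. Axes as the rack's: x along the pin towards the rail.
- mould: Fixed blue open mould, 116 (x) x 130 (y) x 28 mm high, with 2 x 2 square cavities 44 x 44 mm, 18 mm deep (floor 10 mm above the bench), centred at x = +-28, y = +-35 mm. Origin at the centre of its underside, z up.
- casting_a: Loose casting (may be absent: None), 120 to 195 g, heavy at the bottom: amber block 40 x 40 x 22 mm, on it an upright white plate 34 mm wide (own x), 8 mm thick (own y), z = 22 to 90 mm, solid above z = 56. Slot: see its notch point. Starts upright in a mould cavity, its x along the mould's x. Hangs either way round, origin then 30 mm above the bench. Origin: centre of underside, z up.
- notch_a (a point): Middle of the notch's top face in casting a, 56 mm above its origin, axes as the casting's. The slot comes in from the plate's +x edge (x = 17) to x = -6 mm, open from z = 34 to 48 mm of the casting; at its inner end the notch (x = -6 to 6) goes on up to z = 56. Hung, this point rests on the pin, 3 mm above the pin's axis, and the lip beside the notch keeps it on.
- casting_b: Loose casting (may be absent: None), 120 to 195 g, heavy at the bottom: amber block 40 x 40 x 22 mm, on it an upright white plate 34 mm wide (own x), 8 mm thick (own y), z = 22 to 90 mm, solid above z = 56. Slot: see its notch point. Starts upright in a mould cavity, its x against the mould's x. Hangs either way round, origin then 30 mm above the bench. Origin: centre of underside, z up.
- notch_b (a point): Middle of the notch's top face in casting b, 56 mm above its origin, axes as the casting's. The slot comes in from the plate's +x edge (x = 17) to x = -6 mm, open from z = 34 to 48 mm of the casting; at its inner end the notch (x = -6 to 6) goes on up to z = 56. Hung, this point rests on the pin, 3 mm above the pin's axis, and the lip beside the notch keeps it on.
- casting_c: Loose casting (may be absent: None), 120 to 195 g, heavy at the bottom: amber block 40 x 40 x 22 mm, on it an upright white plate 34 mm wide (own x), 8 mm thick (own y), z = 22 to 90 mm, solid above z = 56. Slot: see its notch point. Starts upright in a mould cavity, its x against the mould's x. Hangs either way round, origin then 30 mm above the bench. Origin: centre of underside, z up.
- notch_c (a point): Middle of the notch's top face in casting c, 56 mm above its origin, axes as the casting's. The slot comes in from the plate's +x edge (x = 17) to x = -6 mm, open from z = 34 to 48 mm of the casting; at its inner end the notch (x = -6 to 6) goes on up to z = 56. Hung, this point rests on the pin, 3 mm above the pin's axis, and the lip beside the notch keeps it on.
- casting_d: Loose casting (may be absent: None), 120 to 195 g, heavy at the bottom: amber block 40 x 40 x 22 mm, on it an upright white plate 34 mm wide (own x), 8 mm thick (own y), z = 22 to 90 mm, solid above z = 56. Slot: see its notch point. Starts upright in a mould cavity, its x along the mould's x. Hangs either way round, origin then 30 mm above the bench. Origin: centre of underside, z up.
- notch_d (a point): Middle of the notch's top face in casting d, 56 mm above its origin, axes as the casting's. The slot comes in from the plate's +x edge (x = 17) to x = -6 mm, open from z = 34 to 48 mm of the casting; at its inner end the notch (x = -6 to 6) goes on up to z = 56. Hung, this point rests on the pin, 3 mm above the pin's axis, and the lip beside the notch keeps it on.
- cover: Loose grey mould cover, 250 g: plate 132 (x) x 146 (y) mm, skirt 10 mm deep under its rim (inside 124 x 138 mm: 4 mm play each side of the mould), black bar handle in the middle, 60 (x) x 14 (y) mm, z = 15 to 55 mm. Lies on its skirt. On the mould (x along x, either way round) its origin is 18 mm above the mould's. Origin: centre of the skirt's underside, z up.
- lamp (a joint): Toggle lever of the curing lamps, rad: near 0 (off) it leans 0.5 rad towards the robot (-x of its box), at 1.0 (on) 0.5 rad away (+x). It stays where it is left; a light push (about 1 N) on its tip swings it.
- lamp_tip (a point): Centre of the red ball (26 mm diameter) on the lamp lever's tip, 70 mm from the level pivot, which lies 22 mm above the bench over the middle of a grey box 70 x 50 x 25 mm. The axes turn with the lever; y lies along the pivot, level.
- reagent: Bystander: amber reagent bottle with blue cap, 60 mm diameter, 120 mm high. Origin at the centre of its underside.
- vial: Bystander: small glass vial with black cap, 24 mm diameter, 50 mm high. Origin at the centre of its underside.
- dish: Bystander: open glass dish, 90 mm diameter, 15 mm high. Origin at the centre of its underside.
Mind the look-alikes: they are no part of the job. What is shaped like the part that bears lamp but purple or yellow is not meant.

How it is judged:
By the outcome, as a careful person would: the job done as asked, in the order asked, and still so for the second after the job is handed in, with the robot touching nothing.
Of casting_a, casting_b, casting_c, casting_d only 3 to 4 are there at a start; the rules pass over those that are not, and their reading is None.
At some moment in a run one of cover, casting_a, casting_b, casting_c, casting_d may be knocked a few centimetres aside while the robot is not near it.
Once in a run the grip may slacken for a moment while it holds something.
It also fails if it takes over 208 s, if anything falls off the work surface, if the arm or the gripper's body presses on something with over 40 N, if the wrist force passes 120 N, or if a joint passes its speed limit or range.

## Working session

There is one attempt and no reset: what is moved stays moved. The work goes in short steps, Python scripts to look and compute and a tool call to move; the robot and the scene stay as the last step left them, time stands still between calls to the robot, and variables do not carry over. Pictures are saved under pics/ and viewed, and the job is handed in when it is done.

Besides the shell and the picture viewer there is one more tool, called after "Emit:" as a command line: name --argument value ..., lists and objects as JSON in quotes. jog_arm: Moves the arm, as the interface text tells. Its arguments: {"type":"object","properties":{"deltas":{"type":"array","items":{"type":"array"}},"squeeze":{"type":"number"}},"required":["deltas"]}

```bash
ls; mkdir -p pics
python3 - <<'E'
from station import ctrl,get_image,calibration,job
import cv2
print(ctrl.get_obs())
for n in ("scene","top","wrist"):
    print(n,calibration(n))
    cv2.imwrite(f"pics/{n}0.png",get_image(n)[:,:,::-1])
E
```

```text
pics
{'t': 0.0, 'q': array([ 1.08298747e+00,  5.33169010e-02,  1.61430686e+00,  5.61669949e-06,
        1.47602068e+00, -1.18992046e-01]), 'dq': array([-0.00064519,  0.0007504 ,  0.00070902, -0.00027131,  0.00231284,
       -0.00039404]), 'effort': array([-1.09455159e-03, -3.93682945e+01, -3.70171916e+01, -9.23343782e-05,
        6.83884675e-03,  2.96041003e-05]), 'tool_pos': array([0.22501436, 0.58241022, 0.23008012]), 'tool_rot': array([ 2.59033037,  1.77590565, -0.00285896]), 'contact_force': array([-0.21133461, -0.48684291, -0.0618868 ]), 'wrist_torque': array([-0.00415968, -0.00914622, -0.05085499]), 'opening': 0.08532781325033738}
scene {'mtx': array([[455.04102283,   0.        , 325.70965872],
       [  0.        , 455.04102283, 246.90554346],
       [  0.        ,   0.        ,   1.        ]]), 'k1': -0.04567797930070044, 'origin': array([ 1.1141047 , -0.54662287,  0.71119707]), 'rotation': array([0.85248737, 0.36221215, 0.72463343])}
top {'mtx': array([[466.37282773,   0.        , 319.44197668],
       [  0.        , 466.37282773, 239.57426352],
       [  0.        ,   0.        ,   1.        ]]), 'k1': -0.12008526711254063, 'origin': array([ 0.4885179 , -0.00332296,  1.23936486]), 'rotation': array([ 0.05384899, -0.06275558, -1.57662197])}
wrist {'mtx': array([[398.3181274 ,   0.        , 322.76375062],
       [  0.        , 398.3181274 , 239.87210842],
       [  0.        ,   0.        ,   1.        ]]), 'k1': -0.0564561912519201, 'tool_from_camera': array([[ 9.99999474e-01,  3.56576211e-04, -9.62018024e-04,
        -1.30456853e-03],
       [ 2.74274280e-05, -9.46617901e-01, -3.22357797e-01,
        -8.43957309e-02],
       [-1.02560860e-03,  3.22357601e-01, -9.46617412e-01,
        -1.41461389e-01],
       [ 0.00000000e+00,  0.00000000e+00,  0.00000000e+00,
         1.00000000e+00]])}
```

View pics/top0.png

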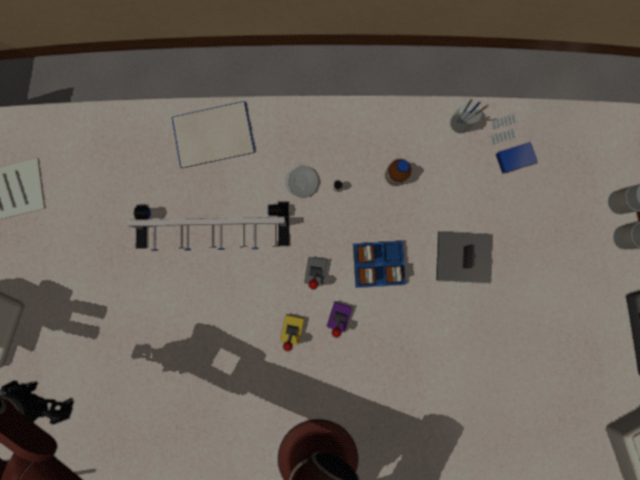

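View pics/scene0.png

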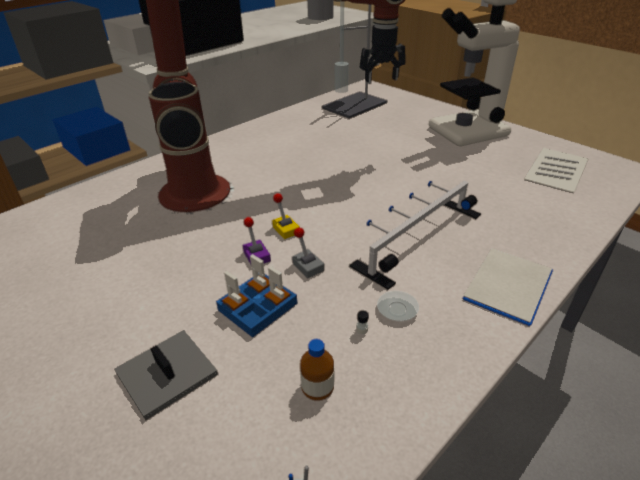

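View pics/wrist0.png

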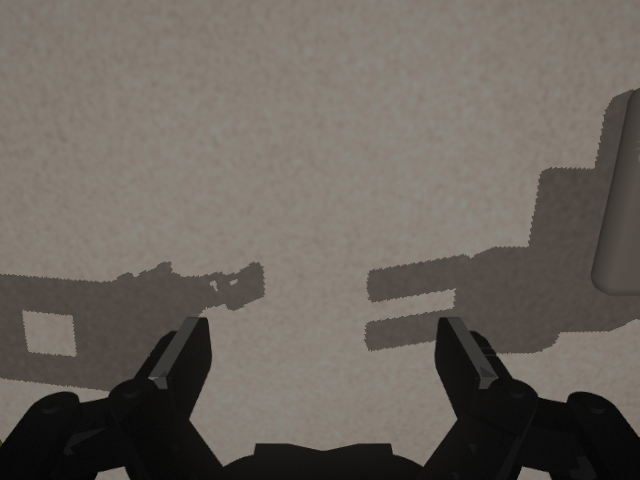

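```bash
cat > h.py <<'E'
import numpy as np, cv2
from scipy.spatial.transform import Rotation as R
from station import ctrl,get_image,calibration,job
def cam(name,obs=None):
    c=calibration(name)
    if name=="wrist":
        obs=obs or ctrl.get_obs()
        T=c["tool_from_camera"];Rt=R.from_rotvec(obs["tool_rot"]).as_matrix()
        Rc=Rt@T[:3,:3];o=Rt@T[:3,3]+obs["tool_pos"]
    else: Rc=R.from_rotvec(c["rotation"]).as_matrix();o=np.array(c["origin"])
    return dict(K=c["mtx"],k=c["k1"],R=Rc,o=o)
def proj(c,P):
    p=(np.atleast_2d(P)-c["o"])@c["R"]
    x=p[:,0]/-p[:,2];y=-p[:,1]/-p[:,2]
    f=1+c["k"]*(x*x+y*y);K=c["K"]
    return np.c_[K[0,0]*x*f+K[0,2],K[1,1]*y*f+K[1,2]]
def ray(c,uv):
    K=c["K"];a=(uv[0]-K[0,2])/K[0,0];b=(uv[1]-K[1,2])/K[1,1];x,y=a,b
    for _ in range(20):
        f=1+c["k"]*(x*x+y*y);x,y=a/f,b/f
    return c["R"]@np.array([x,-y,-1.])
def atz(c,uv,z):
    d=ray(c,uv);return c["o"]+d*(z-c["o"][2])/d[2]
def crop(im,u0,v0,u1,v1,s,fn):
    cv2.imwrite(fn,cv2.resize(im[v0:v1,u0:u1][:,:,::-1],None,fx=s,fy=s,interpolation=cv2.INTER_CUBIC))
def jog(target_pos,target_rot=None,obs=None):
    """print shift in tool axes and turn"""
    obs=obs or ctrl.get_obs();Rt=R.from_rotvec(obs["tool_rot"])
    print("shift",np.round(Rt.inv().apply(np.array(target_pos)-obs["tool_pos"]),4))
    if target_rot is not None: print("turn",np.round((Rt.inv()*target_rot).as_rotvec(degrees=True),2))
def down(yaw):
    "tool pointing down with tool x at yaw deg in the world"
    return R.from_euler('z',yaw,degrees=True)*R.from_euler('x',180,degrees=True)
E
python3 - <<'E'
import cv2
a=cv2.imread("pics/top0.png")[:,:,::-1]
import sys;sys.path.insert(0,'.')
from h import *
crop(a,120,190,300,260,4.4,"pics/t_rack.png")
crop(a,270,225,500,355,3.4,"pics/t_m.png")
b=cv2.imread("pics/scene0.png")[:,:,::-1]
crop(b,100,180,360,420,3,"pics/s_m.png")
crop(b,340,170,500,300,4.5,"pics/s_rack.png")
E
```

```text
(no output)
```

View pics/t_rack.png

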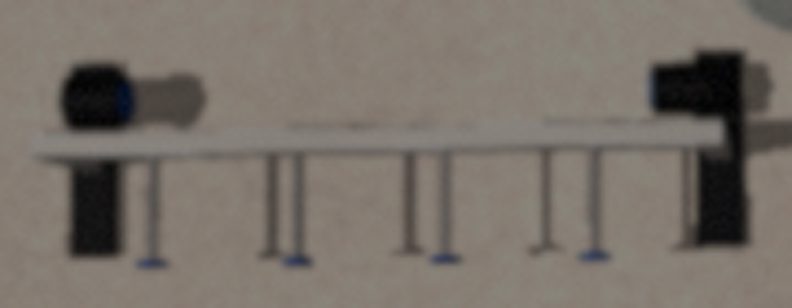

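View pics/t_m.png

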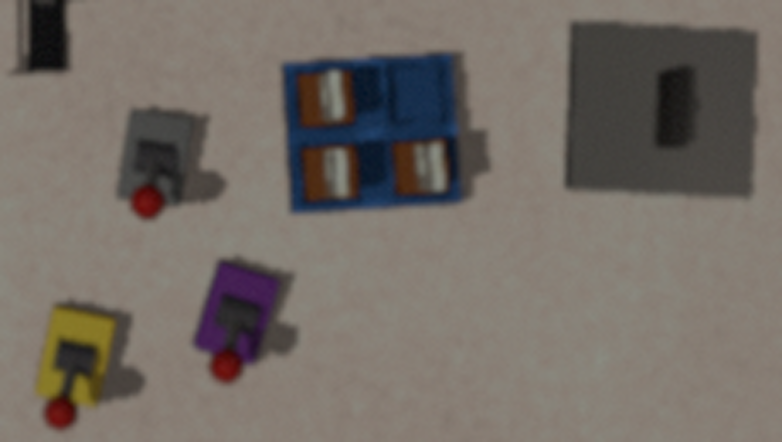

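View pics/s_m.png

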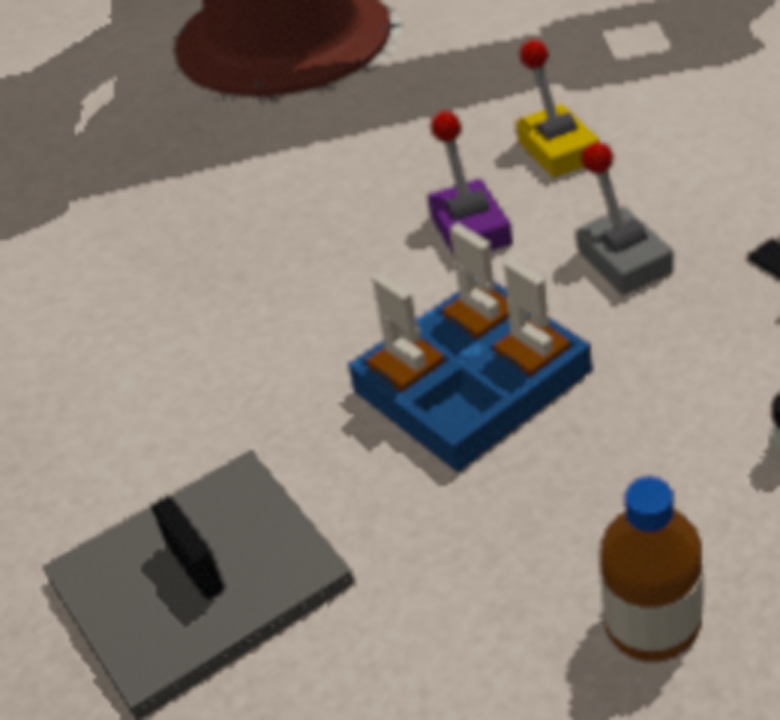

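View pics/s_rack.png

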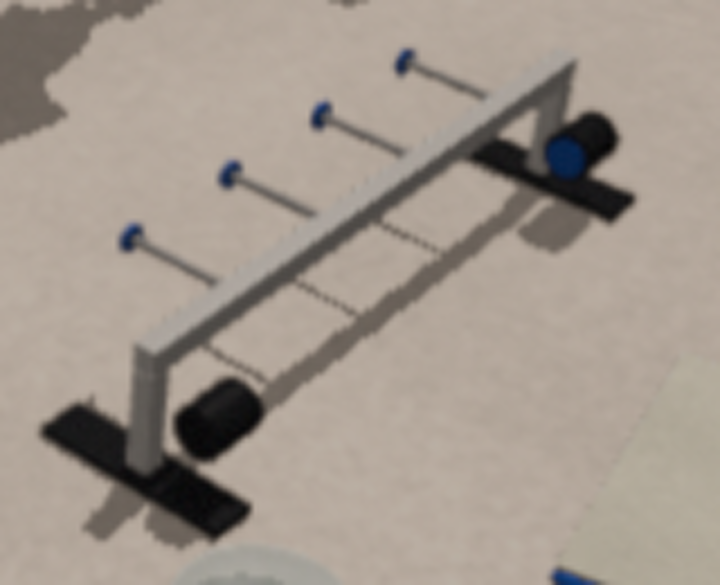

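```bash
cat >> h.py <<'E'
from scipy.optimize import least_squares
def fit(obsns,p0):
    """obsns: list of (cam, Nx3 local pts, Nx2 px); pose x,y,yaw (rad), z=0"""
    def res(p):
        c,s=np.cos(p[2]),np.sin(p[2]);M=np.array([[c,-s,0],[s,c,0],[0,0,1]])
        return np.concatenate([(proj(cm,np.asarray(L)@M.T+[p[0],p[1],0])-px).ravel() for cm,L,px in obsns])
    r=least_squares(res,p0,loss="soft_l1");return r.x,res(r.x)
E
python3 - <<'E'
from h import *
T=cam("top");S=cam("scene")
c=np.array
heads=[[-.032,y,.083] for y in(-.1275,-.0425,.0425,.1275)]
tp=c([[594,255],[445,258],[297,261],[152,263]])/4.4+[120,190]
sp=c([[131,237],[231,174],[321,116],[405,61]])/4.5+[340,170]
for o in ([(T,heads,tp)],[(S,heads,sp)],[(T,heads,tp),(S,heads,sp)]):
    p,r=fit(o,[.5,.2,0]);print("rack",p.round(4),np.degrees(p[2]).round(2),r.round(1))
L=[[sx*.058,sy*.065,.028] for sx,sy in((1,1),(1,-1),(-1,-1),(-1,1))]
mt=c([[283,63],[460,53],[463,200],[292,212]])/3.4+[270,225]
p,r=fit([(T,L,mt)],[.5,-.1,0]);print("mould",p.round(4),np.degrees(p[2]),r.round(1))
L=[[sx*.066,sy*.073,.015] for sx,sy in((1,1),(1,-1),(-1,-1),(-1,1))]
mt=c([[571,20],[757,32],[750,195],[567,188]])/3.4+[270,225]
p,r=fit([(T,L,mt)],[.5,-.3,0]);print("cover",p.round(4),np.degrees(p[2]),r.round(1))
for n,uv,z in(("ball",(147,200),.083),("box",(160,155),.025),("ballP",(226,366),.083),):
    print(n,atz(T,c(uv)/3.4+[270,225],z))
print("ball s",atz(S,c((598,157))/3+[100,180],.083))
print("q yaw",R.from_rotvec(ctrl.get_obs()["tool_rot"]).as_matrix())
E
```

```text
rack [0.5848 0.2781 0.0128] 0.73 [ 0.   0.  -0.  -0.   0.1 -0.1 -0.1  0.1]
rack [0.5856 0.281  0.0068] 0.39 [ 0.1  0.1 -0.1 -0.1  0.1 -0.2  0.   0.1]
rack [0.5855 0.2791 0.0107] 0.61 [-0.4 -0.1 -0.4 -0.2 -0.4 -0.4 -0.5 -0.3 -0.4  0.5 -0.6  0.3 -0.5  0.1
 -0.6  0.3]
mould [ 0.5143 -0.1676  0.0463] 2.6553056731794333 [ 0.6 -0.6 -2.  -0.3 -0.1  0.9  0.5  0.2]
cover [ 0.5307 -0.397  -0.0606] -3.471738547579989 [ 0.8 -0.1 -0.8 -0.7 -0.1  0.7  0.1  0.1]
ball [0.46485822 0.00591708 0.083     ]
box [ 0.49792608 -0.00376749  0.025     ]
ballP [ 0.34432162 -0.05053768  0.083     ]
ball s [0.46309704 0.01060721 0.083     ]
q yaw [[ 3.60547268e-01  9.32740627e-01 -7.67913417e-04]
 [ 9.32739516e-01 -3.60548034e-01 -1.45281961e-03]
 [-1.63197355e-03 -1.92453047e-04 -9.99998650e-01]]
```

Run:
```python
from h import *
jog([.47,-.167,.25],down(92.66))
```

```text
shift [-0.6108  0.4987 -0.0188]
turn [ -0.03   0.09 -23.79]
```

Emit:
jog_arm --deltas '[[[0, 0, -23.8], [-0.611, 0.499, -0.019], 0.03], [[0, 0, -23.8], [-0.611, 0.499, -0.019], 0.03], [[0, 0, -23.8], [-0.611, 0.499, -0.019], 0.03], [[0, 0, -23.8], [-0.611, 0.499, -0.019], 0.03], [[0, 0, -23.8], [-0.611, 0.499, -0.019], 0.03], [[0, 0, -23.8], [-0.611, 0.499, -0.019], 0.03], [[0, 0, -23.8], [-0.611, 0.499, -0.019], 0.03], [[0, 0, -23.8], [-0.611, 0.499, -0.019], 0.03], [[0, 0, -23.8], [-0.611, 0.499, -0.019], 0.03], [[0, 0, -23.8], [-0.611, 0.499, -0.019], 0.03], [[0, 0, -23.8], [-0.611, 0.499, -0.019], 0.03], [[0, 0, -23.8], [-0.611, 0.499, -0.019], 0.03]]' --squeeze 60

```text
t: 1.15
tool_pos: [0.3803, 0.1068, 0.2433]
tool_rot: [2.168, 2.273, 0.001]
contact_force: [1.2, 0.5, 0.6]
opening: 0.0304
```

Run:
```python
from h import *
jog([.47,-.167,.25],down(92.66))
```

```text
shift [-0.2777  0.0767 -0.0066]
turn [ 0.05 -0.01  0.03]
```

Emit:
jog_arm --deltas '[[[0, 0, 0], [-0.278, 0.077, -0.007], 0.03], [[0, 0, 0], [-0.278, 0.077, -0.007], 0.03], [[0, 0, 0], [-0.278, 0.077, -0.007], 0.03], [[0, 0, 0], [-0.278, 0.077, -0.007], 0.03], [[0, 0, 0], [-0.278, 0.077, -0.007], 0.03], [[0, 0, 0], [-0.278, 0.077, -0.007], 0.03], [[0, 0, 0], [-0.278, 0.077, -0.007], 0.03], [[0, 0, 0], [-0.278, 0.077, -0.007], 0.03], [[0, 0, 0], [-0.278, 0.077, -0.007], 0.03], [[0, 0, 0], [-0.278, 0.077, -0.007], 0.03]]'

```text
t: 1.98
tool_pos: [0.4699, -0.1653, 0.2498]
tool_rot: [-2.169, -2.271, 0.0]
contact_force: [-0.5, 0.6, -0.4]
opening: 0.0298
```

Run:
```python
from h import *
o=ctrl.get_obs();print(o["t"],o["tool_pos"],np.abs(o["dq"]).max())
cv2.imwrite("pics/w1.png",get_image("wrist")[:,:,::-1])
```

```text
1.9833 [ 0.46994988 -0.16526145  0.24980363] 0.024782381992283862
```

View pics/w1.png

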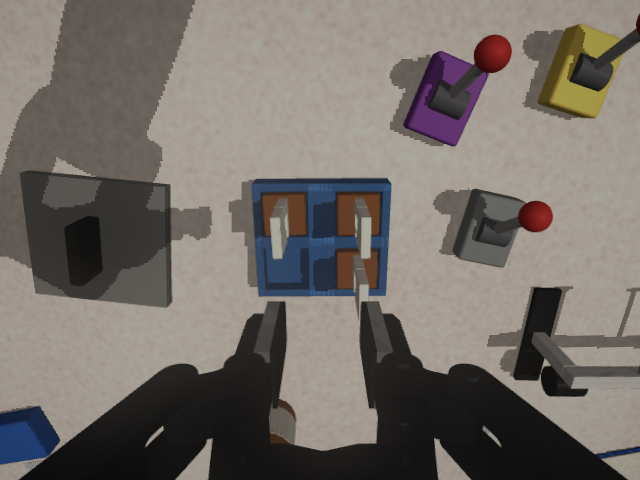

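Run:
```python
from h import *
im=cv2.imread("pics/w1.png")[:,:,::-1]
crop(im,235,165,405,315,4.7,"pics/w1c.png")
```

```text
(no output)
```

View pics/w1c.png

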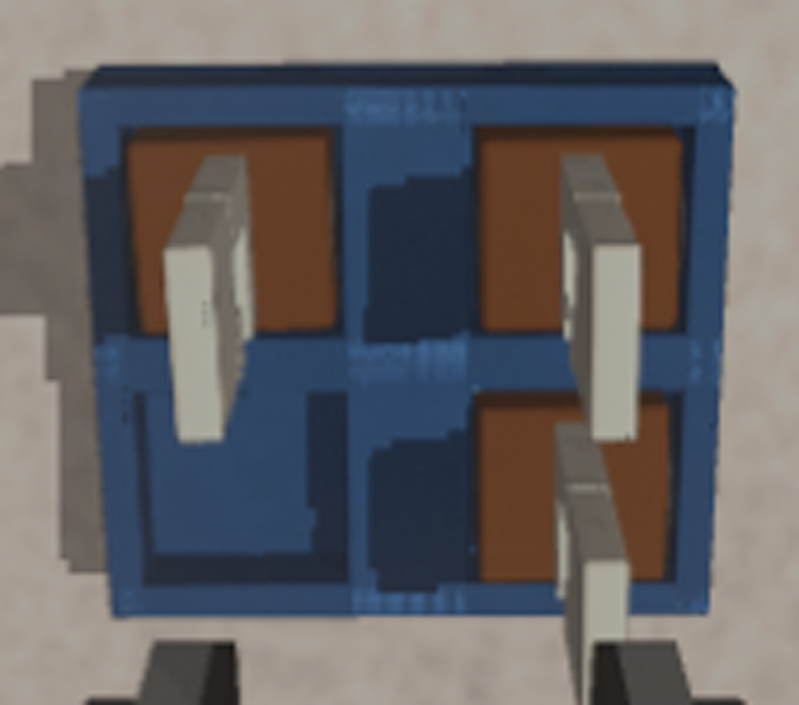

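Run:
```python
from h import *
im=cv2.imread("pics/scene0.png")[:,:,::-1]
crop(im,215,250,300,320,9,"pics/s2.png")
```

```text
(no output)
```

View pics/s2.png

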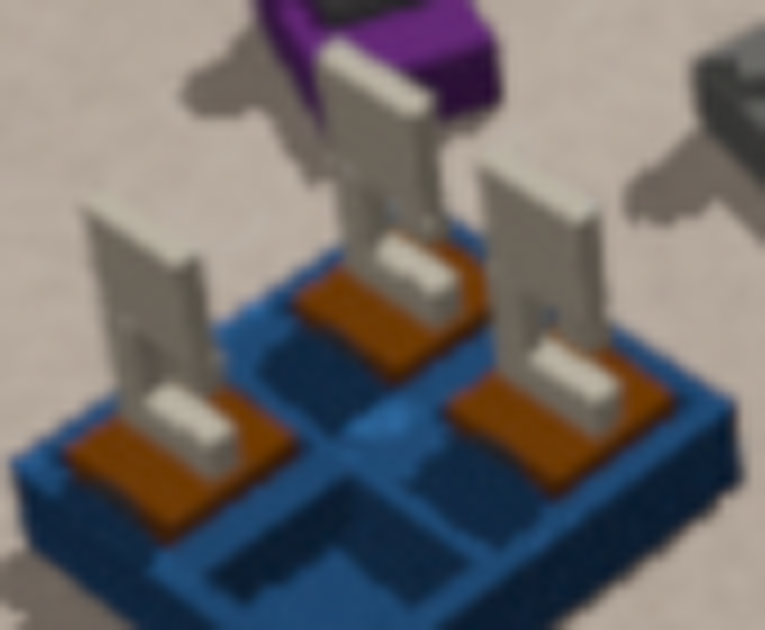

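Run:
```python
from h import *
o=ctrl.get_obs();W=cam("wrist",o);c=np.array
px=lambda a:c(a)/4.7+[235,165]
L=[[sx*.058,sy*.065,.028] for sx,sy in((-1,-1),(-1,1),(1,1),(1,-1))]
p,r=fit([(W,L,px([(78,88),(733,88),(708,615),(112,615)]))],[.5,-.1,0]);print("mould",p.round(4),np.degrees(p[2]),r.round(1))
m=p
L=[[-.017,-.004,.1],[-.017,.004,.1],[.017,.004,.1],[.017,-.004,.1]]
for n,q in(("c1",[(165,245),(210,245),(225,440),(178,440)]),("c2",[(593,243),(640,243),(636,438),(593,438)]),("c3",[(583,560),(630,560)])):
    if len(q)==4:
        p,r=fit([(W,L,px(q))],[.5,-.1,0]);print(n,p.round(4),np.degrees(p[2]),r.round(1))
    else: print(n,atz(W,px(np.mean(q,0)),.1)+[.017,0,0])
M=R.from_euler('z',m[2]).as_matrix()
for x,y in((-.028,-.035),(-.028,.035),(.028,.035)): print((M@[x,y,0]+[m[0],m[1],0]).round(4))
```

```text
mould [ 0.5119 -0.1639  0.05  ] 2.8664178984367203 [-0.5 -0.3  1.1 -0.7  0.3  0.5 -0.8  0.9]
c1 [ 0.4848 -0.2002  0.0762] 4.364832306527851 [-0.4  0.   0.5 -0.3  0.  -0.  -0.1  0.3]
c2 [ 0.4813 -0.1311  0.071 ] 4.06905785067816 [-0.2  0.   0.3 -0.2  0.5  0.  -0.5  0.2]
c3 [ 0.53754547 -0.12936004  0.1       ]
[ 0.4856 -0.2002  0.    ]
[ 0.4821 -0.1303  0.    ]
[ 0.5381 -0.1275  0.    ]
```

Run:
```python
from h import *
jog([.4815,-.1307,.068],down(93.5))
```

```text
shift [0.0333 0.0132 0.182 ]
turn [-0.03 -0.04 -0.8 ]
```

Emit:
jog_arm --deltas '[[[0, 0, -0.8], [0.034, 0.013, 0.03], 0.03], [[0, 0, -0.8], [0.034, 0.013, 0.06], 0.03], [[0, 0, -0.8], [0.034, 0.013, 0.09], 0.03], [[0, 0, -0.8], [0.034, 0.013, 0.12], 0.03], [[0, 0, -0.8], [0.034, 0.013, 0.145], 0.03], [[0, 0, -0.8], [0.034, 0.013, 0.165], 0.03], [[0, 0, -0.8], [0.034, 0.013, 0.182], 0.03], [[0, 0, -0.8], [0.034, 0.013, 0.182], 0.03]]'

```text
t: 2.7
tool_pos: [0.4785, -0.1281, 0.0643]
tool_rot: [-2.146, -2.285, 0.004]
contact_force: [-0.2, 0.6, -0.8]
opening: 0.03
```

Run:
```python
from h import *
o=ctrl.get_obs();print(o["t"],o["tool_pos"])
crop(get_image("wrist"),180,100,460,400,2,"pics/w2.png")
```

```text
2.7 [ 0.4785232  -0.12811304  0.06434459]
```

View pics/w2.png

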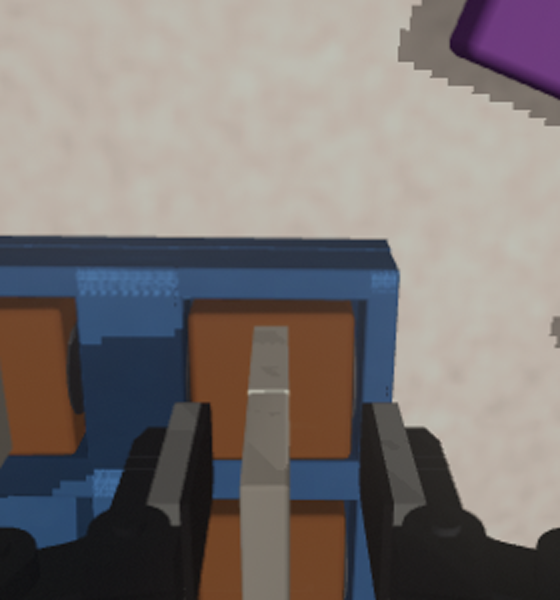

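Emit:
jog_arm --deltas '[[[0, 0, 0], [-0.003, 0.003, -0.003], 0.03], [[0, 0, 0], [-0.003, 0.003, -0.003], 0.03]]'

```text
t: 2.92
tool_pos: [0.4869, -0.1342, 0.0741]
tool_rot: [2.149, 2.285, 0.002]
contact_force: [0.1, -0.4, 0.4]
opening: 0.0304
```

Emit:
jog_arm --deltas '[[[0, 0, 0], [0.003, -0.003, 0.002], 0.03], [[0, 0, 0], [0.003, -0.003, 0.002], 0.03], [[0, 0, 0], [0.003, -0.003, 0.002], 0.03], [[0, 0, 0], [0.003, -0.003, 0.002], 0.03], [[0, 0, 0], [0.003, -0.003, 0.002], 0.03]]'

```text
t: 3.33
tool_pos: [0.4817, -0.131, 0.0695]
tool_rot: [2.153, 2.287, 0.0]
contact_force: [-0.7, -0.8, -0.3]
opening: 0.03
```

Emit:
jog_arm --deltas '[[[0, 0, 0], [0, 0, 0], 0.0], [[0, 0, 0], [0, 0, 0], 0.0], [[0, 0, 0], [0, 0, 0], 0.0], [[0, 0, 0], [0, 0, 0], 0.0], [[0, 0, 0], [0, 0, 0], 0.0], [[0, 0, 0], [0, 0, 0], 0.0]]' --squeeze 80

```text
t: 3.83
tool_pos: [0.4818, -0.131, 0.0694]
tool_rot: [2.153, 2.287, 0.0]
contact_force: [0.5, -0.1, 1.0]
opening: 0.007
```

Emit:
jog_arm --deltas '[[[0, 0, 0], [0, 0, -0.01], 0.0], [[0, 0, 0], [0, 0, -0.025], 0.0], [[0, 0, 0], [0, 0, -0.045], 0.0], [[0, 0, 0], [0, 0, -0.07], 0.0], [[0, 0, 0], [0, 0, -0.095], 0.0], [[0, 0, 0], [0, 0, -0.115], 0.0], [[0, 0, 0], [0, 0, -0.13], 0.0], [[0, 0, 0], [0, 0, -0.13], 0.0], [[0, 0, 0], [0, 0, -0.13], 0.0], [[0, 0, 0], [0, 0, -0.13], 0.0]]'

```text
t: 4.67
tool_pos: [0.4809, -0.1306, 0.198]
tool_rot: [-2.152, -2.286, 0.001]
contact_force: [-0.7, 0.4, -2.5]
opening: 0.0067
```

Run:
```python
from h import *
o=ctrl.get_obs();print(o["t"],o["tool_pos"],o["opening"],o["contact_force"])
cv2.imwrite("pics/w3.png",get_image("wrist")[:,:,::-1])
crop(get_image("scene"),180,180,360,330,4.4,"pics/s3.png")
# insertion targets
for yaw in(.0107,):
  M=R.from_euler('z',yaw).as_matrix();r=np.array([.5852,.279,0])
  for y in(-.1275,-.0425,.0425,.1275): print((r+M@[0,y,0]).round(4))
jog([.585+.0016,.152+.03,.220],down(.61))
```

```text
4.6667 [ 0.48092312 -0.13056391  0.19801194] 0.00673691914183369 [-0.65689254  0.42579703 -2.50589242]
[0.5866 0.1515 0.    ]
[0.5857 0.2365 0.    ]
[0.5847 0.3215 0.    ]
[0.5838 0.4065 0.    ]
shift [ 0.3055  0.1246 -0.0225]
turn [-2.100e-01  7.000e-02  9.286e+01]
```

View pics/w3.png

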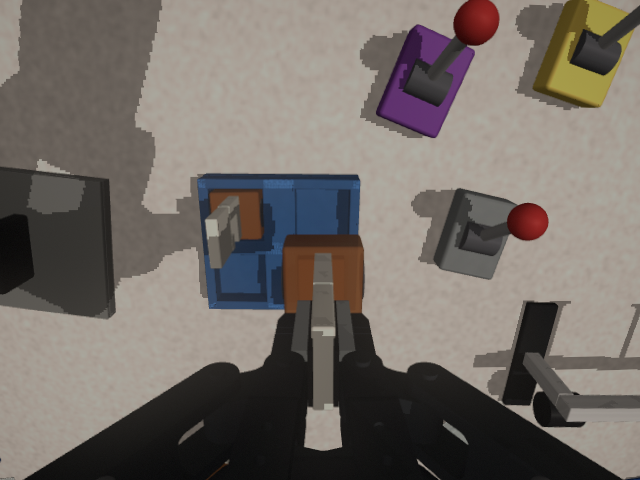

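View pics/s3.png

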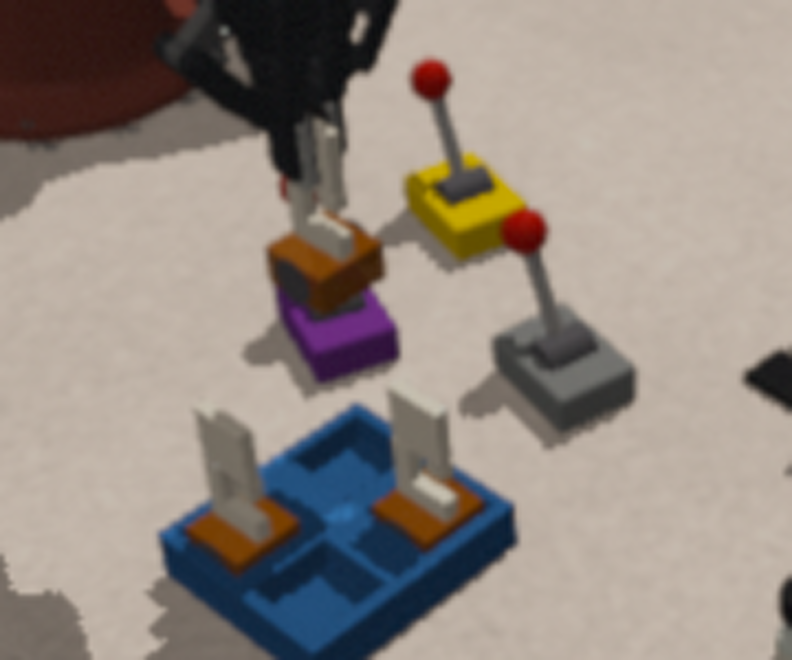

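```bash
cat >> h.py <<'E'
def held(obs,tz,dx=0,flip=1):
    """project held casting points. casting x along tool +y (theta 92, casting x = world x) , z up = -tool z. dx: casting-origin offset along tool y"""
    W=cam("wrist",obs);Rt=R.from_rotvec(obs["tool_rot"])
    P={'blkTop':[(-.02,-.02,.022),(-.02,.02,.022)],'blkBot':[(-.02,-.02,0),(-.02,.02,0)],'plateTop':[(-.017,-.004,.09),(-.017,.004,.09),(.017,0,.09)],'joint':[(-.017,0,.056)]}
    for k,v in P.items():
        v=np.array(v);t=np.c_[v[:,1],v[:,0]+dx,-(v[:,2]-tz)]
        print(k,proj(W,Rt.apply(t)+obs["tool_pos"]).round(1).tolist())
E
python3 - <<'E'
from h import *
o=ctrl.get_obs()
held(o,.0595)
im=cv2.imread("pics/w3.png")[:,:,::-1]
crop(im,260,220,390,420,3,"pics/w3c.png")
E
```

```text
blkTop [[281.9, 247.4], [365.6, 247.4]]
blkBot [[285.9, 233.2], [361.3, 233.2]]
plateTop [[311.9, 328.7], [336.9, 328.6], [324.2, 412.9]]
joint [[324.0, 283.4]]
```

View pics/w3c.png

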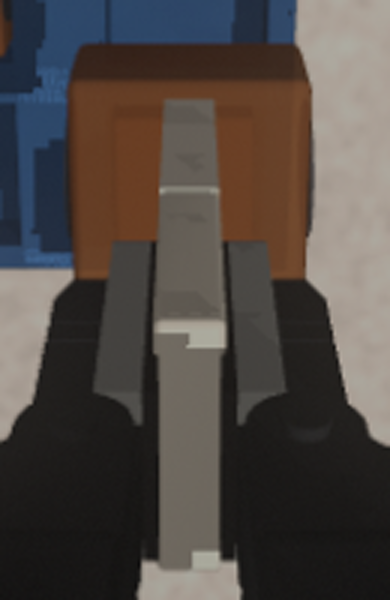

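Emit:
jog_arm --deltas '[[[0, 0, 7], [0.0255, 0.0104, -0.022], 0.0], [[0, 0, 14], [0.05, 0.021, -0.022], 0.0], [[0, 0, 21], [0.076, 0.031, -0.022], 0.0], [[0, 0, 28], [0.102, 0.042, -0.022], 0.0], [[0, 0, 35], [0.128, 0.052, -0.022], 0.0], [[0, 0, 42], [0.153, 0.062, -0.022], 0.0], [[0, 0, 49], [0.178, 0.073, -0.022], 0.0], [[0, 0, 56], [0.204, 0.083, -0.022], 0.0], [[0, 0, 63], [0.23, 0.094, -0.022], 0.0], [[0, 0, 70], [0.255, 0.104, -0.022], 0.0], [[0, 0, 77], [0.28, 0.114, -0.022], 0.0], [[0, 0, 84], [0.305, 0.1246, -0.022], 0.0]]'

```text
t: 5.77
tool_pos: [0.587, 0.1824, 0.2193]
tool_rot: [3.131, 0.25, -0.005]
contact_force: [1.1, -0.0, -0.8]
opening: 0.0068
```

Emit:
jog_arm --deltas '[[[0, 0, 5], [0, 0, 0], 0.0], [[0, 0, 8.8], [0, 0, 0], 0.0], [[0, 0, 8.8], [0, 0, 0], 0.0], [[0, 0, 8.8], [0, 0, 0], 0.0], [[0, 0, 8.8], [0, 0, 0], 0.0]]'

```text
t: 6.18
tool_pos: [0.5872, 0.1808, 0.2204]
tool_rot: [3.141, 0.02, -0.002]
contact_force: [0.6, -0.2, -1.3]
opening: 0.0067
```

Run:
```python
from h import *
o=ctrl.get_obs();print(o["t"],o["tool_pos"],o["q"],o["opening"],o["contact_force"])
jog([.585+.0016,.152+.03,.220],down(.61))
cv2.imwrite("pics/w4.png",get_image("wrist")[:,:,::-1])
W=cam("wrist",o)
M=R.from_euler('z',.0107).as_matrix();r=np.array([.5852,.279,0])
for y in(-.1275,-.0425,.0425): print(proj(W,[r+M@[-.032,y,.083],r+M@[.03,y,.083]]).round(1).tolist())
held(o,.0595)
```

```text
6.1833 [0.58719326 0.18081346 0.22035059] [1.77641947e-01 3.57377116e-02 1.64875709e+00 2.02248020e-05
 1.45865705e+00 1.64816018e-01] 0.006664007835956853 [ 0.62578328 -0.19322623 -1.34597984]
shift [-0.0006 -0.0012  0.0004]
turn [0.01 0.09 0.12]
[[281.4, 261.1], [363.7, 261.3]]
[[277.6, 146.0], [367.9, 146.2]]
[[273.7, 9.2], [372.4, 9.4]]
blkTop [[284.3, 243.0], [368.3, 243.0]]
blkBot [[288.1, 229.3], [363.8, 229.3]]
plateTop [[315.6, 322.4], [340.8, 322.4], [327.7, 407.9]]
joint [[327.0, 278.3]]
```

View pics/w4.png

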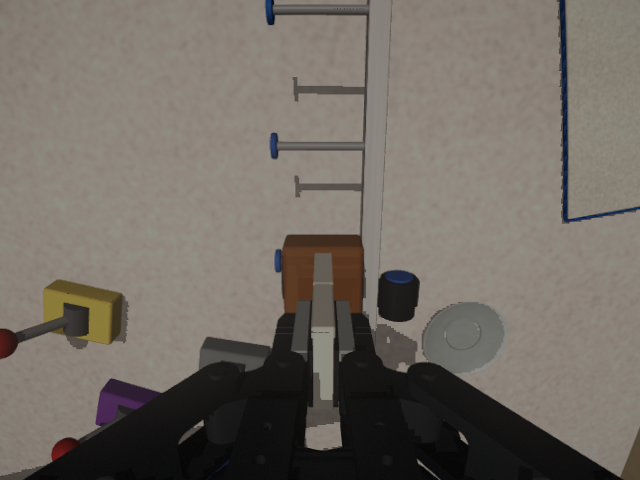

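Run:
```python
from h import *
for i in range(2):
  o=ctrl.get_obs(); print(calibration("wrist")["tool_from_camera"]); print(calibration("top")["origin"])
  held(o,.0595)
im=cv2.imread("pics/w4.png")[:,:,::-1]
crop(im,260,220,390,420,3,"pics/w4c.png")
```

```text
[[ 9.99999814e-01  2.21353913e-04 -5.69032858e-04 -1.79011044e-03]
 [ 2.67804188e-05 -9.46974038e-01 -3.21310084e-01 -8.23001484e-02]
 [-6.09982588e-04  3.21310009e-01 -9.46973868e-01 -1.41462130e-01]
 [ 0.00000000e+00  0.00000000e+00  0.00000000e+00  1.00000000e+00]]
[ 0.4885179  -0.00332296  1.23936486]
blkTop [[284.3, 243.0], [368.3, 243.0]]
blkBot [[288.1, 229.3], [363.8, 229.3]]
plateTop [[315.6, 322.4], [340.8, 322.4], [327.7, 407.9]]
joint [[327.0, 278.3]]
[[ 9.99999814e-01  2.21353913e-04 -5.69032858e-04 -1.79011044e-03]
 [ 2.67804188e-05 -9.46974038e-01 -3.21310084e-01 -8.23001484e-02]
 [-6.09982588e-04  3.21310009e-01 -9.46973868e-01 -1.41462130e-01]
 [ 0.00000000e+00  0.00000000e+00  0.00000000e+00  1.00000000e+00]]
[ 0.4885179  -0.00332296  1.23936486]
blkTop [[284.3, 243.0], [368.3, 243.0]]
blkBot [[288.1, 229.3], [363.8, 229.3]]
plateTop [[315.6, 322.4], [340.8, 322.4], [327.7, 407.9]]
joint [[327.0, 278.3]]
```

View pics/w4c.png

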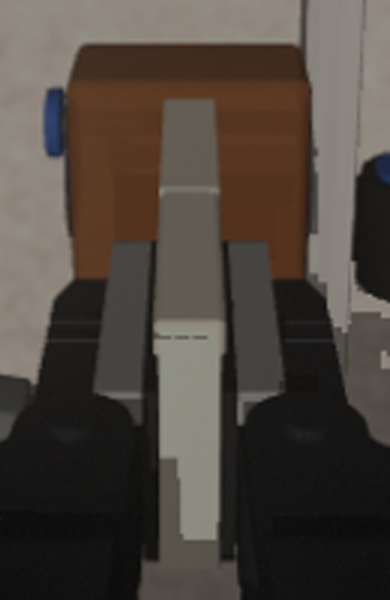

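Emit:
jog_arm --deltas '[[[0, 0, 0], [0, -0.0025, 0.02], 0.0], [[0, 0, 0], [0, -0.0025, 0.045], 0.0], [[0, 0, 0], [0, -0.0025, 0.07], 0.0], [[0, 0, 0], [0, -0.0025, 0.09], 0.0], [[0, 0, 0], [0, -0.0025, 0.105], 0.0], [[0, 0, 0], [0, -0.0025, 0.115], 0.0], [[0, 0, 0], [0, -0.0025, 0.119], 0.0], [[0, 0, 0], [0, -0.0025, 0.119], 0.0], [[0, 0, 0], [0, -0.0025, 0.119], 0.0], [[0, 0, 0], [0, -0.0025, 0.119], 0.0]]'

```text
t: 7.07
tool_pos: [0.5886, 0.1837, 0.104]
tool_rot: [-3.141, -0.018, -0.004]
contact_force: [-0.5, -0.4, -0.4]
opening: 0.0066
```

Run:
```python
from h import *
o=ctrl.get_obs();print(o["t"],o["tool_pos"],o["q"],o["opening"],o["contact_force"])
cv2.imwrite("pics/w5.png",get_image("wrist")[:,:,::-1])
crop(get_image("scene"),340,140,500,280,5,"pics/s5.png")
W=cam("wrist",o)
M=R.from_euler('z',.0107).as_matrix();r=np.array([.5852,.279,0])
for y in(-.1275,-.0425,.0425): print(proj(W,[r+M@[-.032,y,.083],r+M@[.03,y,.083]]).round(1).tolist())
held(o,.0595)
```

```text
7.0667 [0.58864552 0.18372519 0.10403098] [1.81912263e-01 1.40046097e-01 1.73984738e+00 5.35086267e-06
 1.25895993e+00 1.70210555e-01] 0.006567159932983915 [-0.51883248 -0.39693642 -0.39257611]
[[254.6, 356.6], [383.3, 356.5]]
[[243.2, 180.8], [393.9, 180.9]]
[[230.6, -55.7], [405.5, -55.5]]
blkTop [[284.3, 243.0], [368.3, 243.0]]
blkBot [[288.1, 229.3], [363.8, 229.3]]
plateTop [[315.6, 322.4], [340.8, 322.4], [327.7, 407.9]]
joint [[327.1, 278.2]]
```

View pics/w5.png

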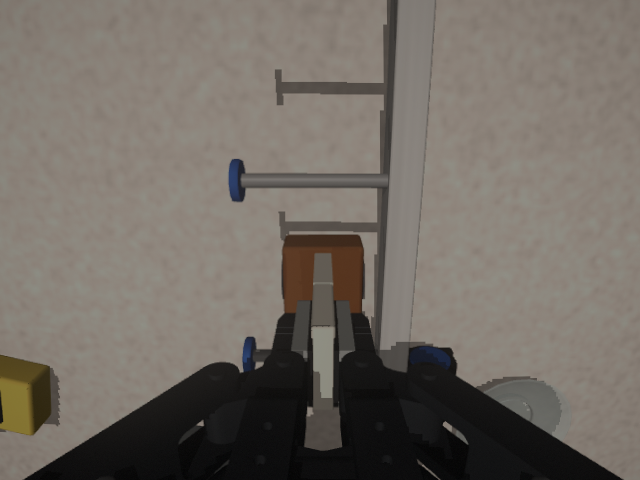

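View pics/s5.png

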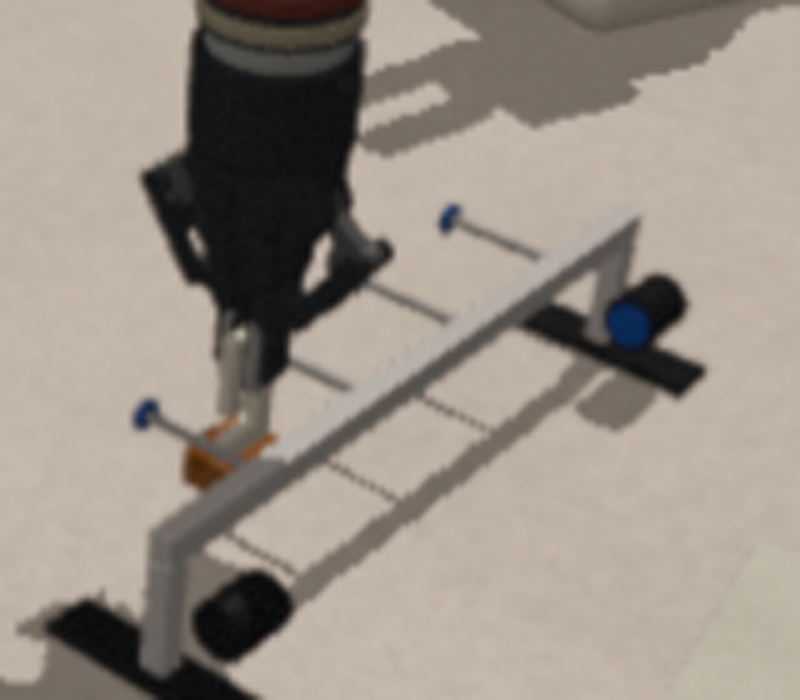

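Emit:
jog_arm --deltas '[[[0, 0, 0], [0, 0.004, 0], 0.0], [[0, 0, 0], [0, 0.008, 0], 0.0], [[0, 0, 0], [0, 0.012, 0], 0.0], [[0, 0, 0], [0, 0.016, 0], 0.0], [[0, 0, 0], [0, 0.02, 0], 0.0], [[0, 0, 0], [0, 0.024, 0], 0.0], [[0, 0, 0], [0, 0.027, 0], 0.0], [[0, 0, 0], [0, 0.027, 0], 0.0], [[0, 0, 0], [0, 0.027, 0], 0.0], [[0, 0, 0], [0, 0.027, 0], 0.0]]'

```text
t: 8.0
tool_pos: [0.5879, 0.1566, 0.1023]
tool_rot: [-3.141, -0.018, 0.0]
contact_force: [0.1, -1.0, -1.6]
opening: 0.0071
```

Run:
```python
from h import *
o=ctrl.get_obs();print(o["t"],o["tool_pos"],o["opening"],o["contact_force"],o["wrist_torque"])
crop(get_image("scene"),350,180,430,260,9,"pics/s6.png")
```

```text
8.0 [0.5878833  0.15662267 0.10233198] 0.007141254379970528 [ 0.11447611 -0.99875151 -1.63335413] [ 0.06639948 -0.01028163 -0.00901239]
```

View pics/s6.png

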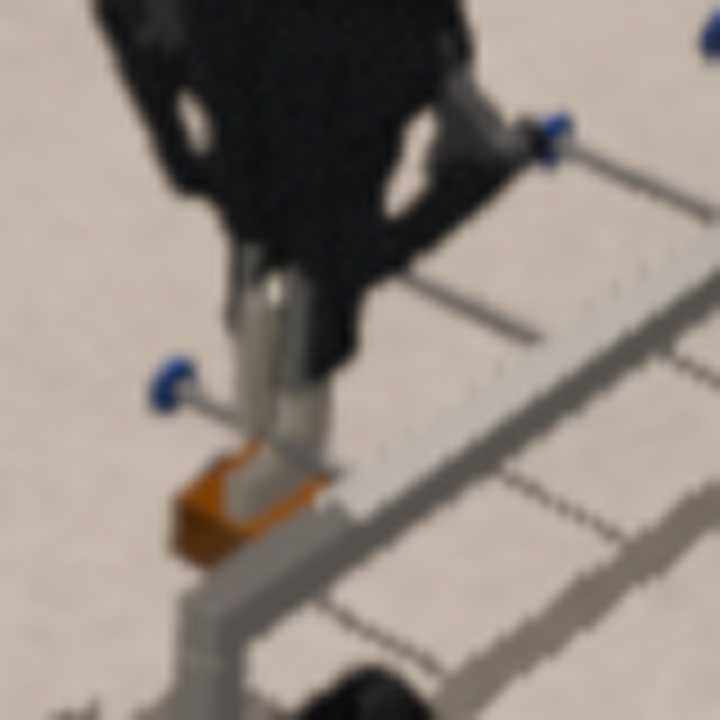

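Emit:
jog_arm --deltas '[[[0, 0, 0], [0, 0.002, 0], 0.0], [[0, 0, 0], [0, 0.003, 0], 0.0], [[0, 0, 0], [0, 0.004, 0], 0.0], [[0, 0, 0], [0, 0.004, 0], 0.0], [[0, 0, 0], [0, 0.004, 0], 0.0]]'

```text
t: 8.47
tool_pos: [0.5879, 0.1525, 0.1023]
tool_rot: [-3.142, -0.018, -0.0]
contact_force: [-0.5, -1.6, -1.6]
opening: 0.0068
```

Emit:
jog_arm --deltas '[[[0, 0, 0], [0, 0.001, 0], 0.0], [[0, 0, 0], [0, 0.001, 0], 0.0], [[0, 0, 0], [0, 0.001, 0], 0.0]]'

```text
t: 8.72
tool_pos: [0.588, 0.1515, 0.1023]
tool_rot: [3.142, 0.018, 0.0]
contact_force: [-0.0, -0.0, -1.2]
opening: 0.0068
```

Emit:
jog_arm --deltas '[[[0, 0, 0], [0, 0.001, 0], 0.0], [[0, 0, 0], [0, 0.001, 0], 0.0], [[0, 0, 0], [0, 0.001, 0], 0.0]]'

```text
t: 8.97
tool_pos: [0.5879, 0.1507, 0.1023]
tool_rot: [-3.141, -0.018, -0.0]
contact_force: [0.1, 1.3, -1.5]
opening: 0.0067
```

Emit:
jog_arm --deltas '[[[0, 0, 0], [0, 0.001, 0], 0.0], [[0, 0, 0], [0, 0.001, 0], 0.0], [[0, 0, 0], [0, 0.001, 0], 0.0]]'

```text
t: 9.22
tool_pos: [0.588, 0.1504, 0.1024]
tool_rot: [-3.14, -0.018, -0.0]
contact_force: [0.4, 5.5, -1.8]
opening: 0.007
```

Emit:
jog_arm --deltas '[[[0, 0, 0], [0, 0.001, 0], 0.0], [[0, 0, 0], [0, 0.001, 0], 0.0], [[0, 0, 0], [0, 0.001, 0], 0.0]]'

```text
t: 9.47
tool_pos: [0.5879, 0.1502, 0.1023]
tool_rot: [-3.138, -0.018, -0.0]
contact_force: [0.9, 8.1, -2.4]
opening: 0.0067
```

Emit:
jog_arm --deltas '[[[0, 0, 0], [0, -0.0052, 0], 0.0], [[0, 0, 0], [0, -0.0052, 0], 0.0], [[0, 0, 0], [0, -0.0052, 0], 0.0], [[0, 0, 0], [0, -0.0052, 0.003], 0.0], [[0, 0, 0], [0, -0.0052, 0.006], 0.0], [[0, 0, 0], [0, -0.0052, 0.009], 0.0], [[0, 0, 0], [0, -0.0052, 0.011], 0.0], [[0, 0, 0], [0, -0.0052, 0.011], 0.0], [[0, 0, 0], [0, -0.0052, 0.011], 0.0]]'

```text
t: 10.22
tool_pos: [0.5877, 0.1536, 0.0909]
tool_rot: [3.141, 0.018, -0.001]
contact_force: [0.2, 0.3, -1.0]
opening: 0.0068
```

Emit:
jog_arm --deltas '[[[0, 0, 0], [0, 0, 0.001], 0.0], [[0, 0, 0], [0, 0, 0.002], 0.0], [[0, 0, 0], [0, 0, 0.002], 0.0], [[0, 0, 0], [0, 0, 0.002], 0.0]]'

```text
t: 10.55
tool_pos: [0.588, 0.1538, 0.0894]
tool_rot: [-3.142, -0.018, -0.0]
contact_force: [0.6, -0.2, -1.4]
opening: 0.0069
```

Emit:
jog_arm --deltas '[[[0, 0, 0], [0, 0, 0.001], 0.0], [[0, 0, 0], [0, 0, 0.001], 0.0], [[0, 0, 0], [0, 0, 0.001], 0.0]]'

```text
t: 10.8
tool_pos: [0.5881, 0.1538, 0.0891]
tool_rot: [3.141, 0.018, 0.001]
contact_force: [-2.0, -0.3, 4.2]
opening: 0.0067
```

Emit:
jog_arm --deltas '[[[0, 0, 0], [0, 0, 0.001], 0.0], [[0, 0, 0], [0, 0, 0.001], 0.0], [[0, 0, 0], [0, 0, 0.001], 0.0]]'

```text
t: 11.05
tool_pos: [0.5882, 0.1538, 0.089]
tool_rot: [3.141, 0.019, 0.0]
contact_force: [-4.2, -1.2, 8.5]
opening: 0.0069
```

Emit:
jog_arm --deltas '[[[0, 0, 0], [0, 0, -0.0015], 0.0], [[0, 0, 0], [0, 0, -0.0015], 0.0], [[0, 0, 0], [0, 0, -0.0015], 0.018], [[0, 0, 0], [0, 0, -0.0015], 0.018], [[0, 0, 0], [0, 0, -0.0015], 0.018], [[0, 0, 0], [0, 0, -0.0015], 0.018], [[0, 0, 0], [0, 0, -0.0015], 0.018]]'

```text
t: 11.63
tool_pos: [0.5878, 0.1537, 0.0885]
tool_rot: [3.141, 0.018, -0.0]
contact_force: [0.4, -0.3, 0.3]
opening: 0.018
```

Emit:
jog_arm --deltas '[[[0, 0, 0], [0, 0, -0.01], 0.018], [[0, 0, 0], [0, 0, -0.025], 0.018], [[0, 0, 0], [0, 0, -0.045], 0.02], [[0, 0, 0], [0, 0, -0.07], 0.03], [[0, 0, 0], [0, 0, -0.1], 0.03], [[0, 0, 0], [0, 0, -0.12], 0.03], [[0, 0, 0], [0, 0, -0.12], 0.03], [[0, 0, 0], [0, 0, -0.12], 0.03], [[0, 0, 0], [0, 0, -0.12], 0.03]]'

```text
t: 12.38
tool_pos: [0.5875, 0.1537, 0.2082]
tool_rot: [3.141, 0.018, -0.001]
contact_force: [0.5, -0.7, 0.5]
opening: 0.0303
```

Run:
```python
from h import *
o=ctrl.get_obs();print(o["t"],o["tool_pos"],o["opening"],o["contact_force"],o["wrist_torque"])
crop(get_image("wrist"),200,100,460,400,2,"pics/w7.png")
s=get_image("scene");crop(s,340,150,500,280,4.5,"pics/s7.png")
crop(s,90,180,360,420,2.5,"pics/s7b.png")
```

```text
12.3833 [0.58747826 0.15372568 0.20824138] 0.03031544262634341 [ 0.51588897 -0.72752176  0.45205112] [-0.0217198  -0.03512946 -0.03710452]
```

View pics/w7.png

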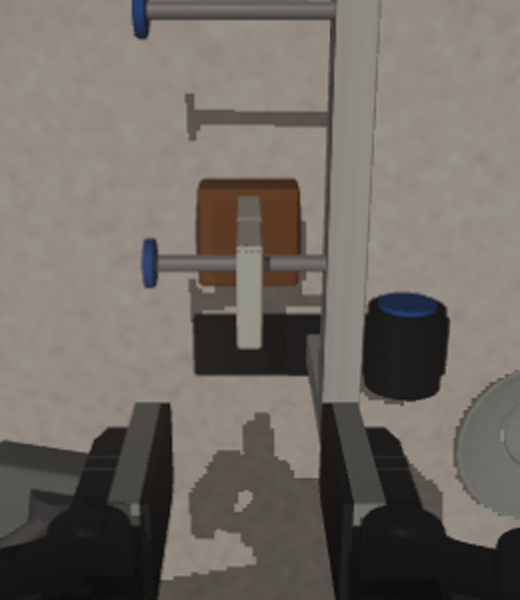

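View pics/s7.png

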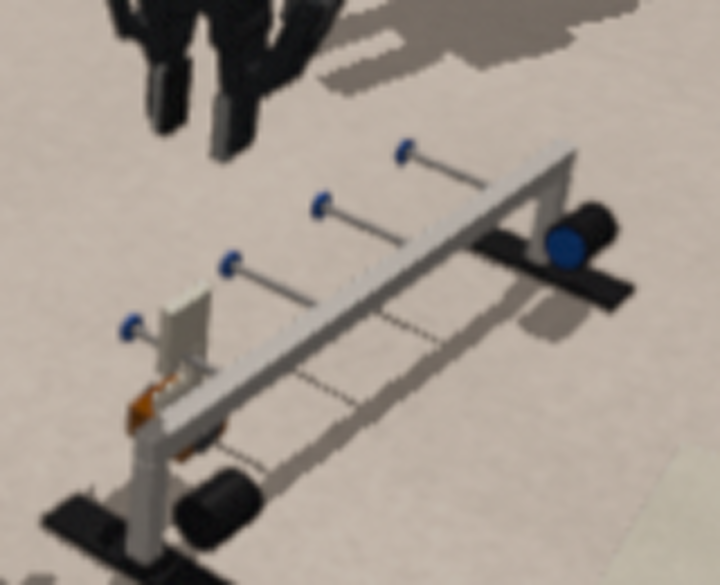

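View pics/s7b.png

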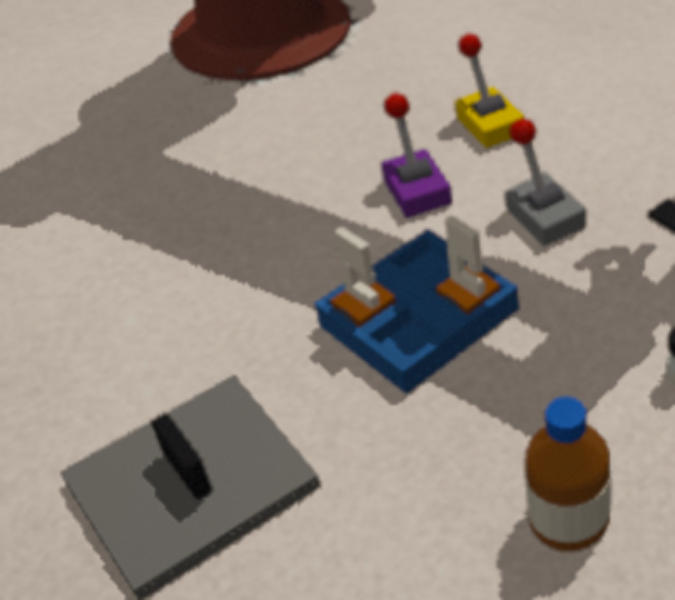

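Run:
```python
from h import *
jog([.45,-.165,.24],down(93.2))
```

```text
shift [-0.1407  0.317  -0.0326]
turn [ -0.13   0.16 -92.53]
```

Emit:
jog_arm --deltas '[[[0, 0, -7], [-0.004, 0.01, -0.032], 0.03], [[0, 0, -14], [-0.015, 0.035, -0.032], 0.03], [[0, 0, -21], [-0.03, 0.07, -0.032], 0.03], [[0, 0, -28], [-0.045, 0.105, -0.032], 0.03], [[0, 0, -35], [-0.06, 0.14, -0.032], 0.03], [[0, 0, -42], [-0.076, 0.175, -0.032], 0.03], [[0, 0, -49], [-0.09, 0.21, -0.032], 0.03], [[0, 0, -56], [-0.105, 0.24, -0.032], 0.03], [[0, 0, -63], [-0.12, 0.27, -0.032], 0.03], [[0, 0, -70], [-0.13, 0.295, -0.032], 0.03], [[0, 0, -77], [-0.14, 0.317, -0.032], 0.03], [[0, 0, -84], [-0.14, 0.317, -0.032], 0.03]]'

```text
t: 13.48
tool_pos: [0.4495, -0.1678, 0.2392]
tool_rot: [-2.357, -2.074, 0.004]
contact_force: [0.4, 0.6, 0.1]
opening: 0.0303
```

Emit:
jog_arm --deltas '[[[0, 0, -7], [0, 0, 0], 0.03], [[0, 0, -8.5], [0, 0, 0], 0.03], [[0, 0, -8.5], [0, 0, 0], 0.03], [[0, 0, -8.5], [0, 0, 0], 0.03]]'

```text
t: 13.82
tool_pos: [0.4511, -0.1646, 0.2395]
tool_rot: [-2.2, -2.24, 0.001]
contact_force: [-0.0, 0.1, 0.6]
opening: 0.0301
```

Run:
```python
from h import *
o=ctrl.get_obs();print(o["t"],o["tool_pos"],o["opening"],o["contact_force"],R.from_rotvec(o["tool_rot"]).as_matrix()[:2,0])
im=get_image("wrist");cv2.imwrite("pics/w8.png",im[:,:,::-1])
crop(im,180,150,420,330,3.3,"pics/w8c.png")
```

```text
13.8167 [ 0.45111409 -0.16459646  0.23952288] 0.03013929209775441 [-0.04720624  0.14405677  0.55931965] [-0.01822889  0.99983316]
```

View pics/w8c.png

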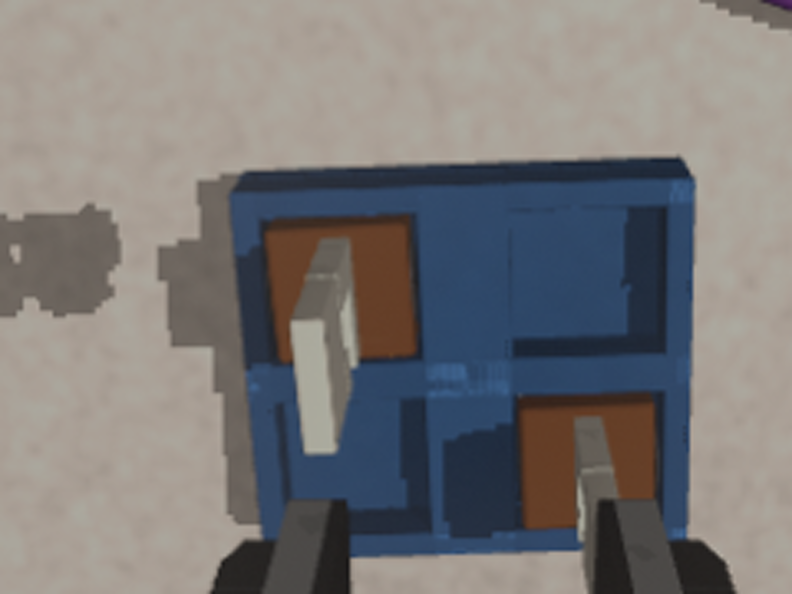

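Run:
```python
from h import *
W=cam("wrist");c=np.array
px=lambda a:c(a)/3.3+[180,150]
L=[[sx*.058,sy*.065,.028] for sx,sy in((-1,-1),(-1,1),(1,1),(1,-1))]
m,r=fit([(W,L,px([(232,192),(692,180),(686,535),(262,556)]))],[.5,-.1,0]);print("mould",m.round(4),np.degrees(m[2]),r.round(1))
B=[[sx*.02,sy*.02,.032] for sx,sy in((-1,-1),(-1,1),(1,1),(1,-1))]
for n,q in(("c1",[(265,222),(412,214),(418,355),(280,362)]),("c3",[(518,400),(653,394),(657,520),(523,528)])):
    p,r=fit([(W,B,px(q))],[.5,-.1,0]);print(n,p.round(4),np.degrees(p[2]),r.round(1))
L=[[-.017,-.004,.1],[-.017,.004,.1],[.017,.004,.1],[.017,-.004,.1]]
p,r=fit([(W,L,px([(292,320),(327,320),(336,453),(305,454)]))],[.5,-.1,0]);print("c1 plate",p.round(4),np.degrees(p[2]))
M=R.from_euler('z',m[2]).as_matrix()
for x,y in((-.028,-.035),(-.028,.035),(.028,.035)): print((M@[x,y,0]+[m[0],m[1],0]).round(4))
jog([.5375,-.128,.0695],down(93.2))
```

```text
mould [ 0.5114 -0.1646  0.049 ] 2.805720584676623 [-1.6 -0.6  1.4 -1.2  0.3  3.8 -0.2  1. ]
c1 [ 0.4837 -0.1999  0.0642] 3.678089943378379 [ 0.3  0.5 -0.4  1.   0.3 -0.7 -0.2 -1. ]
c3 [ 0.5357 -0.1289  0.0772] 4.422101827159936 [-0.4  0.8  0.6  0.3 -0.1 -0.5 -0.  -0.7]
c1 plate [ 0.4852 -0.2004  0.0543] 3.1102221993075316
[ 0.4852 -0.2009  0.    ]
[ 0.4817 -0.131   0.    ]
[ 0.5377 -0.1283  0.    ]
shift [0.0348 0.0872 0.1702]
turn [-0.09 -0.05 -2.14]
```

Emit:
jog_arm --deltas '[[[0, 0, -2.1], [0.0125, 0.03, 0.02], 0.03], [[0, 0, -2.1], [0.025, 0.06, 0.05], 0.03], [[0, 0, -2.1], [0.034, 0.0868, 0.08], 0.03], [[0, 0, -2.1], [0.034, 0.0868, 0.105], 0.03], [[0, 0, -2.1], [0.034, 0.0868, 0.125], 0.03], [[0, 0, -2.1], [0.034, 0.0868, 0.145], 0.03], [[0, 0, -2.1], [0.034, 0.0868, 0.16], 0.03], [[0, 0, -2.1], [0.034, 0.0868, 0.17], 0.03], [[0, 0, -2.1], [0.034, 0.0868, 0.17], 0.03], [[0, 0, -2.1], [0.034, 0.0868, 0.17], 0.03], [[0, 0, -2.1], [0.034, 0.0868, 0.17], 0.03]]'

```text
t: 14.78
tool_pos: [0.5386, -0.1294, 0.0721]
tool_rot: [2.157, 2.281, 0.001]
contact_force: [-0.7, -0.7, 0.3]
opening: 0.03
```

Run:
```python
from h import *
o=ctrl.get_obs();print(o["t"],o["tool_pos"])
crop(get_image("wrist"),180,200,460,450,2,"pics/w9.png")
```

```text
14.7833 [ 0.53860155 -0.12944623  0.07207428]
```

View pics/w9.png

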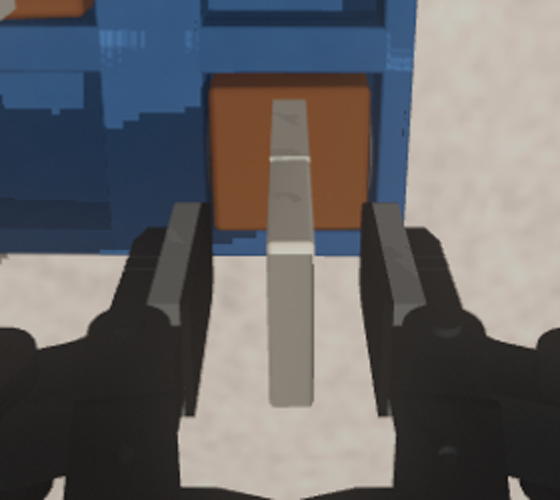

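Emit:
jog_arm --deltas '[[[0, 0, 0], [0, 0, 0], 0.03], [[0, 0, 0], [0, 0, 0], 0.0], [[0, 0, 0], [0, 0, 0], 0.0], [[0, 0, 0], [0, 0, 0], 0.0], [[0, 0, 0], [0, 0, 0], 0.0], [[0, 0, 0], [0, 0, 0], 0.0], [[0, 0, 0], [0, 0, 0], 0.0]]'

```text
t: 15.42
tool_pos: [0.5383, -0.1293, 0.0718]
tool_rot: [2.158, 2.282, 0.001]
contact_force: [-0.6, 0.9, 6.6]
opening: 0.0068
```

Emit:
jog_arm --deltas '[[[0, 0, 0], [0, 0, -0.01], 0.0], [[0, 0, 0], [0, 0, -0.025], 0.0], [[0, 0, 0], [0, 0, -0.045], 0.0], [[0, 0, 0], [0, 0, -0.07], 0.0], [[0, 0, 0], [0, 0, -0.095], 0.0], [[0, 0, 0], [0, 0, -0.115], 0.0], [[0, 0, 0], [0, 0, -0.135], 0.0], [[0, 0, 0], [0, 0, -0.15], 0.0], [[0, 0, 0], [0, 0, -0.15], 0.0], [[0, 0, 0], [0, 0, -0.15], 0.0], [[0, 0, 0], [0, 0, -0.15], 0.0]]'

```text
t: 16.33
tool_pos: [0.5369, -0.1289, 0.2191]
tool_rot: [-2.157, -2.281, 0.002]
contact_force: [0.1, -0.7, -1.7]
opening: 0.0064
```

Run:
```python
from h import *
o=ctrl.get_obs();print(o["t"],o["tool_pos"],o["opening"],o["contact_force"])
im=get_image("wrist");cv2.imwrite("pics/w10.png",im[:,:,::-1])
crop(im,260,220,390,420,3,"pics/w10c.png")
jog([.5865,.2387+.031,.220],down(.61))
```

```text
16.3333 [ 0.53686511 -0.12889779  0.21906346] 0.0064428146017020595 [ 0.0870293  -0.71940374 -1.67648571]
shift [ 0.3951  0.072  -0.001 ]
turn [-2.000e-01  9.000e-02  9.259e+01]
```

View pics/w10c.png

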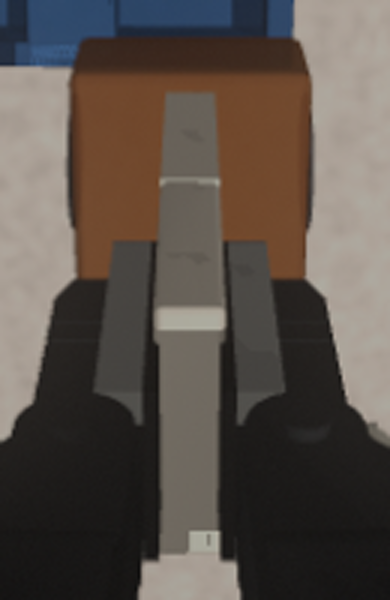

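Run:
```python
from h import *
o=ctrl.get_obs()
for tz,dx in((.0595,0),(.0618,0),(.0618,-.001)):
    print(tz,dx);held(o,tz,dx)
```

```text
0.0595 0
blkTop [[281.9, 247.4], [365.6, 247.3]]
blkBot [[285.9, 233.2], [361.3, 233.2]]
plateTop [[311.9, 328.7], [336.9, 328.6], [324.3, 412.9]]
joint [[324.0, 283.4]]
0.0618 0
blkTop [[282.4, 245.8], [365.1, 245.7]]
blkBot [[286.3, 231.9], [360.9, 231.9]]
plateTop [[312.1, 324.9], [336.7, 324.9], [324.2, 408.2]]
joint [[324.0, 281.0]]
0.0618 -0.001
blkTop [[282.3, 243.8], [365.2, 243.8]]
blkBot [[286.2, 230.1], [361.0, 230.1]]
plateTop [[312.0, 322.2], [336.7, 322.2], [324.2, 406.0]]
joint [[324.0, 278.7]]
```

Emit:
jog_arm --deltas '[[[0, 0, 7], [0.033, 0.006, -0.001], 0.0], [[0, 0, 14], [0.066, 0.012, -0.001], 0.0], [[0, 0, 21], [0.099, 0.018, -0.001], 0.0], [[0, 0, 28], [0.132, 0.024, -0.001], 0.0], [[0, 0, 35], [0.165, 0.03, -0.001], 0.0], [[0, 0, 42], [0.198, 0.036, -0.001], 0.0], [[0, 0, 49], [0.231, 0.042, -0.001], 0.0], [[0, 0, 56], [0.264, 0.048, -0.001], 0.0], [[0, 0, 63], [0.297, 0.054, -0.001], 0.0], [[0, 0, 70], [0.33, 0.06, -0.001], 0.0], [[0, 0, 77], [0.363, 0.066, -0.001], 0.0], [[0, 0, 84], [0.395, 0.072, -0.001], 0.0]]'

```text
t: 17.38
tool_pos: [0.5865, 0.2708, 0.2194]
tool_rot: [3.131, 0.243, -0.005]
contact_force: [0.2, -0.8, -1.5]
opening: 0.0069
```

Emit:
jog_arm --deltas '[[[0, 0, 5], [0, 0, 0], 0.0], [[0, 0, 8.6], [0, 0, 0], 0.0], [[0, 0, 8.6], [0, 0, 0], 0.0], [[0, 0, 8.6], [0, 0, 0], 0.0], [[0, 0, 8.6], [0, 0, 0], 0.0]]'

```text
t: 17.8
tool_pos: [0.5871, 0.2688, 0.2206]
tool_rot: [3.141, 0.018, -0.003]
contact_force: [-0.5, 0.7, -1.9]
opening: 0.0063
```

Run:
```python
from h import *
o=ctrl.get_obs();print(o["t"],o["tool_pos"],o["opening"],o["contact_force"])
im=get_image("wrist");cv2.imwrite("pics/w11.png",im[:,:,::-1])
jog([.5865,.2387+.031,.1038],down(.61))
```

```text
17.8 [0.58711326 0.26879792 0.2206174 ] 0.006340200889538131 [-0.50290092  0.68977091 -1.86482831]
shift [-0.0006 -0.001   0.1172]
turn [0.02 0.07 0.03]
```

View pics/w11.png

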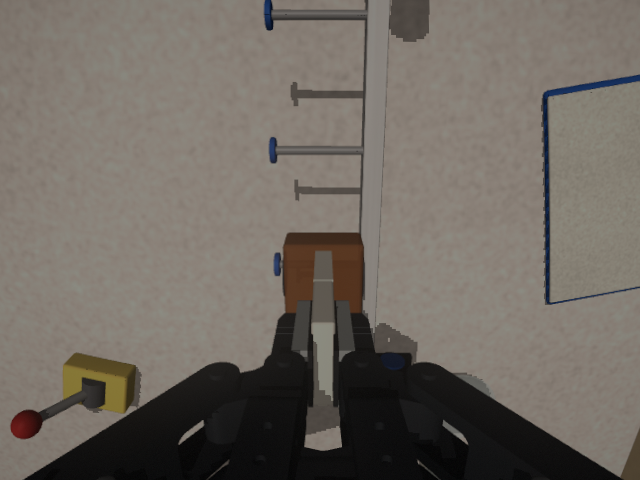

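Emit:
jog_arm --deltas '[[[0, 0, 0], [0, 0, 0.02], 0.0], [[0, 0, 0], [0, 0, 0.045], 0.0], [[0, 0, 0], [0, 0, 0.07], 0.0], [[0, 0, 0], [0, 0, 0.09], 0.0], [[0, 0, 0], [0, 0, 0.105], 0.0], [[0, 0, 0], [0, 0, 0.113], 0.0], [[0, 0, 0], [0, 0, 0.1165], 0.0], [[0, 0, 0], [0, 0, 0.1165], 0.0], [[0, 0, 0], [0, 0, 0.1165], 0.0], [[0, 0, 0], [0, 0, 0.1165], 0.0], [[0, 0, 0], [0, 0, 0.1165], 0.0]]'

```text
t: 18.77
tool_pos: [0.5885, 0.2696, 0.1071]
tool_rot: [-3.141, -0.017, -0.004]
contact_force: [0.5, -0.5, -1.4]
opening: 0.0064
```

Emit:
jog_arm --deltas '[[[0, 0, 0], [0, 0.004, 0], 0.0], [[0, 0, 0], [0, 0.008, 0], 0.0], [[0, 0, 0], [0, 0.012, 0], 0.0], [[0, 0, 0], [0, 0.016, 0], 0.0], [[0, 0, 0], [0, 0.02, 0], 0.0], [[0, 0, 0], [0, 0.024, 0], 0.0], [[0, 0, 0], [0, 0.027, 0], 0.0], [[0, 0, 0], [0, 0.027, 0], 0.0], [[0, 0, 0], [0, 0.027, 0], 0.0], [[0, 0, 0], [0, 0.027, 0], 0.0]]'

```text
t: 19.6
tool_pos: [0.5879, 0.2423, 0.1054]
tool_rot: [-3.141, -0.017, -0.0]
contact_force: [1.0, 0.2, -0.9]
opening: 0.0066
```

Emit:
jog_arm --deltas '[[[0, 0, 0], [0, 0.002, 0.001], 0.0], [[0, 0, 0], [0, 0.004, 0.001], 0.0], [[0, 0, 0], [0, 0.0055, 0.001], 0.0], [[0, 0, 0], [0, 0.0055, 0.001], 0.0], [[0, 0, 0], [0, 0.0055, 0.001], 0.0]]'

```text
t: 20.02
tool_pos: [0.5879, 0.2367, 0.1043]
tool_rot: [-3.141, -0.016, -0.0]
contact_force: [0.1, -0.1, -1.5]
opening: 0.0066
```

Emit:
jog_arm --deltas '[[[0, 0, 0], [0, 0.001, 0], 0.0], [[0, 0, 0], [0, 0.001, 0], 0.0], [[0, 0, 0], [0, 0.001, 0], 0.0]]'

```text
t: 20.27
tool_pos: [0.5879, 0.2357, 0.1043]
tool_rot: [-3.142, -0.017, -0.0]
contact_force: [0.2, -0.3, -1.3]
opening: 0.0065
```

Emit:
jog_arm --deltas '[[[0, 0, 0], [0, 0.001, 0], 0.0], [[0, 0, 0], [0, 0.001, 0], 0.0], [[0, 0, 0], [0, 0.001, 0], 0.0]]'

```text
t: 20.52
tool_pos: [0.5879, 0.2353, 0.1044]
tool_rot: [-3.14, -0.017, -0.0]
contact_force: [0.7, 2.4, -1.9]
opening: 0.0064
```

Emit:
jog_arm --deltas '[[[0, 0, 0], [0, -0.0037, 0], 0.0], [[0, 0, 0], [0, -0.0037, 0], 0.0], [[0, 0, 0], [0, -0.0037, 0], 0.0], [[0, 0, 0], [0, -0.0037, 0.003], 0.0], [[0, 0, 0], [0, -0.0037, 0.006], 0.0], [[0, 0, 0], [0, -0.0037, 0.009], 0.0], [[0, 0, 0], [0, -0.0037, 0.0115], 0.0], [[0, 0, 0], [0, -0.0037, 0.0115], 0.0], [[0, 0, 0], [0, -0.0037, 0.0115], 0.0]]'

```text
t: 21.27
tool_pos: [0.5877, 0.2384, 0.0925]
tool_rot: [3.141, 0.017, -0.001]
contact_force: [-0.1, 0.1, -1.1]
opening: 0.0064
```

Emit:
jog_arm --deltas '[[[0, 0, 0], [0, 0, 0.001], 0.0], [[0, 0, 0], [0, 0, 0.001], 0.0], [[0, 0, 0], [0, 0, 0.001], 0.0]]'

```text
t: 21.52
tool_pos: [0.5879, 0.2384, 0.0919]
tool_rot: [3.142, 0.017, -0.0]
contact_force: [-0.2, -0.0, -0.5]
opening: 0.0063
```

Emit:
jog_arm --deltas '[[[0, 0, 0], [0, 0, 0.001], 0.0], [[0, 0, 0], [0, 0, 0.001], 0.0], [[0, 0, 0], [0, 0, 0.001], 0.0]]'

```text
t: 21.77
tool_pos: [0.5881, 0.2385, 0.0916]
tool_rot: [-3.141, -0.017, -0.001]
contact_force: [-1.2, -0.8, 3.0]
opening: 0.0069
```

Resting; release and lift.

Emit:
jog_arm --deltas '[[[0, 0, 0], [0, 0, -0.0005], 0.0], [[0, 0, 0], [0, 0, -0.0005], 0.018], [[0, 0, 0], [0, 0, -0.0005], 0.018], [[0, 0, 0], [0, 0, -0.0005], 0.018], [[0, 0, 0], [0, 0, -0.0005], 0.018], [[0, 0, 0], [0, 0, -0.0005], 0.018]]'

```text
t: 22.27
tool_pos: [0.5879, 0.2385, 0.0912]
tool_rot: [-3.142, -0.017, 0.0]
contact_force: [-0.6, 0.1, 1.2]
opening: 0.018
```

Emit:
jog_arm --deltas '[[[0, 0, 0], [0, 0, -0.01], 0.018], [[0, 0, 0], [0, 0, -0.025], 0.018], [[0, 0, 0], [0, 0, -0.045], 0.02], [[0, 0, 0], [0, 0, -0.07], 0.03], [[0, 0, 0], [0, 0, -0.1], 0.03], [[0, 0, 0], [0, 0, -0.12], 0.03], [[0, 0, 0], [0, 0, -0.14], 0.03], [[0, 0, 0], [0, 0, -0.14], 0.03], [[0, 0, 0], [0, 0, -0.14], 0.03]]'

```text
t: 23.02
tool_pos: [0.589, 0.2388, 0.2347]
tool_rot: [-3.14, -0.017, -0.008]
contact_force: [0.2, -0.3, -0.2]
opening: 0.03
```

Run:
```python
from h import *
o=ctrl.get_obs();print(o["t"],o["tool_pos"],o["opening"],o["contact_force"],o["wrist_torque"])
crop(get_image("wrist"),200,100,460,400,2,"pics/w12.png")
crop(get_image("scene"),90,160,500,420,1.9,"pics/s12.png")
jog([.44,-.2,.24],down(93.2))
```

```text
23.0167 [0.5890237  0.23878418 0.23472397] 0.02998163404180007 [ 0.16756688 -0.3288355  -0.21322466] [ 0.03363543  0.00579914 -0.05185346]
shift [-0.1521  0.4367 -0.009 ]
turn [-3.000e-02  6.000e-02 -9.259e+01]
```

View pics/w12.png

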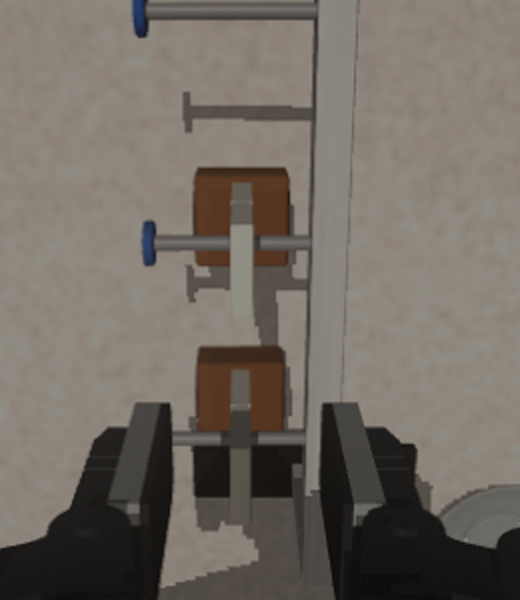

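View pics/s12.png

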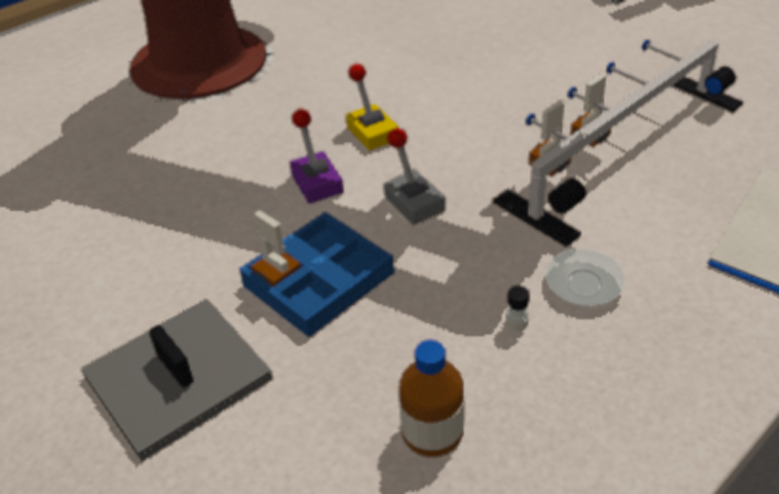

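Emit:
jog_arm --deltas '[[[0, 0, -7], [-0.013, 0.036, -0.009], 0.03], [[0, 0, -14], [-0.026, 0.073, -0.009], 0.03], [[0, 0, -21], [-0.039, 0.11, -0.009], 0.03], [[0, 0, -28], [-0.052, 0.146, -0.009], 0.03], [[0, 0, -35], [-0.064, 0.182, -0.009], 0.03], [[0, 0, -42], [-0.077, 0.219, -0.009], 0.03], [[0, 0, -49], [-0.09, 0.255, -0.009], 0.03], [[0, 0, -56], [-0.102, 0.292, -0.009], 0.03], [[0, 0, -63], [-0.115, 0.328, -0.009], 0.03], [[0, 0, -70], [-0.128, 0.365, -0.009], 0.03], [[0, 0, -77], [-0.14, 0.4, -0.009], 0.03], [[0, 0, -84], [-0.152, 0.437, -0.009], 0.03]]'

```text
t: 24.12
tool_pos: [0.444, -0.1857, 0.2385]
tool_rot: [-2.414, -2.007, 0.001]
contact_force: [1.4, -0.1, 0.2]
opening: 0.0302
```

Emit:
jog_arm --deltas '[[[0, 0, -6], [0, 0, 0], 0.03], [[0, 0, -8.6], [0, 0, 0], 0.03], [[0, 0, -8.6], [0, 0, 0], 0.03], [[0, 0, -8.6], [0, 0, 0], 0.03], [[0, 0, -8.6], [0, 0, 0], 0.03]]'

```text
t: 24.53
tool_pos: [0.4454, -0.1842, 0.2393]
tool_rot: [-2.264, -2.176, 0.001]
contact_force: [-0.3, -0.3, -0.6]
opening: 0.0299
```

Run:
```python
from h import *
o=ctrl.get_obs();print(o["t"],o["tool_pos"],o["opening"],o["contact_force"],R.from_rotvec(o["tool_rot"]).as_matrix()[:2,0])
im=get_image("wrist");cv2.imwrite("pics/w13.png",im[:,:,::-1])
crop(im,200,150,440,330,3.3,"pics/w13c.png")
jog([.4852,-.2007,.0695],down(93.2))
```

```text
24.5333 [ 0.44543089 -0.18418598  0.2393139 ] 0.029918982761817328 [-0.25456447 -0.30605677 -0.60688899] [0.03953199 0.99921794]
shift [-0.0151  0.0404  0.17  ]
turn [-0.06 -0.04 -5.44]
```

View pics/w13c.png

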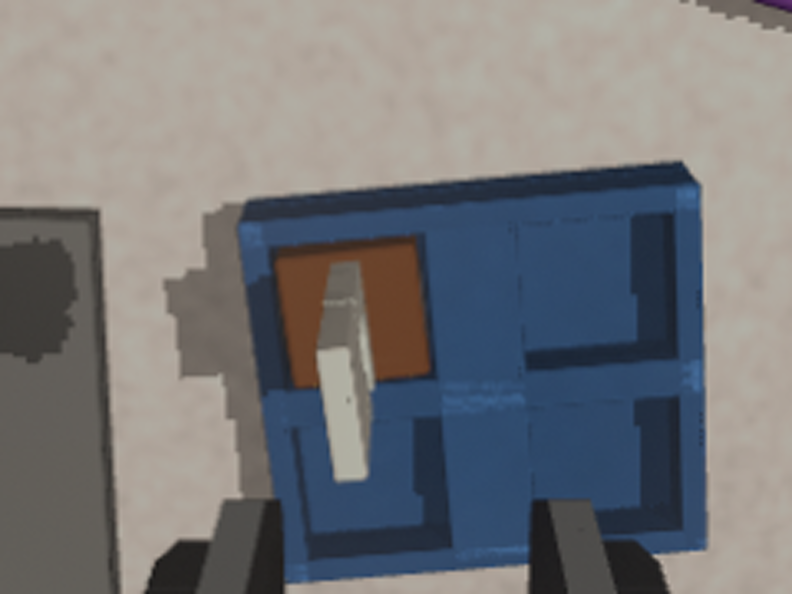

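Emit:
jog_arm --deltas '[[[0, 0, -2.7], [-0.008, 0.02, 0.02], 0.03], [[0, 0, -5.4], [-0.0151, 0.0404, 0.05], 0.03], [[0, 0, -5.4], [-0.0151, 0.0404, 0.08], 0.03], [[0, 0, -5.4], [-0.0151, 0.0404, 0.105], 0.03], [[0, 0, -5.4], [-0.0151, 0.0404, 0.125], 0.03], [[0, 0, -5.4], [-0.0151, 0.0404, 0.145], 0.03], [[0, 0, -5.4], [-0.0151, 0.0404, 0.16], 0.03], [[0, 0, -5.4], [-0.0151, 0.0404, 0.17], 0.03], [[0, 0, -5.4], [-0.0151, 0.0404, 0.17], 0.03], [[0, 0, -5.4], [-0.0151, 0.0404, 0.17], 0.03], [[0, 0, -5.4], [-0.0151, 0.0404, 0.17], 0.03], [[0, 0, -5.4], [-0.0151, 0.0404, 0.17], 0.03]]'

```text
t: 25.58
tool_pos: [0.4866, -0.2019, 0.0719]
tool_rot: [2.157, 2.28, 0.001]
contact_force: [-0.1, -0.1, 0.2]
opening: 0.0298
```

Run:
```python
from h import *
o=ctrl.get_obs();print(o["t"],o["tool_pos"])
crop(get_image("wrist"),180,200,460,450,2,"pics/w14.png")
jog([.4852,-.2007,.0695],down(93.2))
```

```text
25.5833 [ 0.48655079 -0.20187247  0.07194231]
shift [ 0.0012 -0.0012  0.0024]
turn [ 0.13  0.09 -0.04]
```

View pics/w14.png

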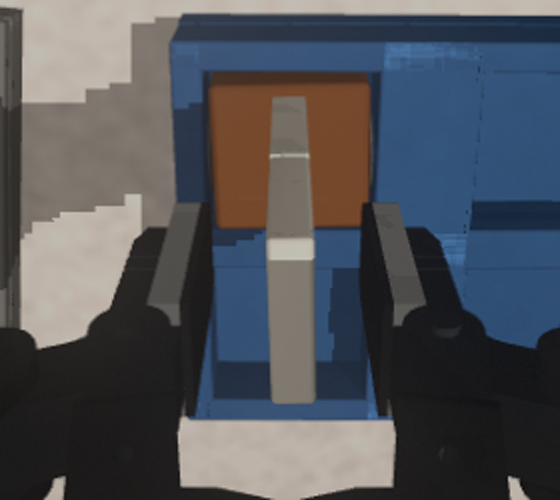

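Emit:
jog_arm --deltas '[[[0, 0, 0], [0, -0.001, 0.002], 0.03], [[0, 0, 0], [0, -0.001, 0.002], 0.03], [[0, 0, 0], [0, -0.001, 0.002], 0.0], [[0, 0, 0], [0, -0.001, 0.002], 0.0], [[0, 0, 0], [0, -0.001, 0.002], 0.0], [[0, 0, 0], [0, -0.001, 0.002], 0.0], [[0, 0, 0], [0, -0.001, 0.002], 0.0], [[0, 0, 0], [0, -0.001, 0.002], 0.0]]'

```text
t: 26.3
tool_pos: [0.4847, -0.2015, 0.0685]
tool_rot: [2.159, 2.282, 0.0]
contact_force: [0.2, -0.1, 2.9]
opening: 0.007
```

Emit:
jog_arm --deltas '[[[0, 0, 0], [0, 0, -0.01], 0.0], [[0, 0, 0], [0, 0, -0.025], 0.0], [[0, 0, 0], [0, 0, -0.045], 0.0], [[0, 0, 0], [0, 0, -0.07], 0.0], [[0, 0, 0], [0, 0, -0.095], 0.0], [[0, 0, 0], [0, 0, -0.115], 0.0], [[0, 0, 0], [0, 0, -0.135], 0.0], [[0, 0, 0], [0, 0, -0.15], 0.0], [[0, 0, 0], [0, 0, -0.15], 0.0], [[0, 0, 0], [0, 0, -0.15], 0.0], [[0, 0, 0], [0, 0, -0.15], 0.0]]'

```text
t: 27.22
tool_pos: [0.4838, -0.201, 0.217]
tool_rot: [-2.158, -2.28, 0.001]
contact_force: [-1.3, -0.5, -1.5]
opening: 0.007
```

Run:
```python
from h import *
o=ctrl.get_obs();print(o["t"],o["tool_pos"],o["opening"],o["contact_force"])
im=get_image("wrist");cv2.imwrite("pics/w15.png",im[:,:,::-1])
crop(im,260,220,390,420,3,"pics/w15c.png")
jog([.5862,.3235+.031,.220],down(.61))
```

```text
27.2167 [ 0.48384728 -0.20103646  0.21701781] 0.007021744939071677 [-1.34086674 -0.50781284 -1.4887883 ]
shift [ 0.5489  0.133  -0.0029]
turn [-1.900e-01  4.000e-02  9.255e+01]
```

View pics/w15c.png

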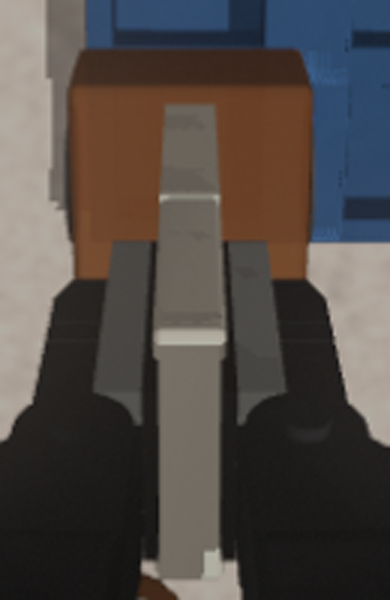

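Emit:
jog_arm --deltas '[[[0, 0, 6.6], [0.038, 0.0093, -0.003], 0.0], [[0, 0, 13.2], [0.0765, 0.0185, -0.003], 0.0], [[0, 0, 19.8], [0.115, 0.028, -0.003], 0.0], [[0, 0, 26.4], [0.153, 0.037, -0.003], 0.0], [[0, 0, 33], [0.191, 0.046, -0.003], 0.0], [[0, 0, 39.6], [0.23, 0.056, -0.003], 0.0], [[0, 0, 46.2], [0.268, 0.065, -0.003], 0.0], [[0, 0, 52.8], [0.306, 0.074, -0.003], 0.0], [[0, 0, 59.4], [0.344, 0.083, -0.003], 0.0], [[0, 0, 66], [0.383, 0.093, -0.003], 0.0], [[0, 0, 72.6], [0.421, 0.102, -0.003], 0.0], [[0, 0, 79.2], [0.459, 0.111, -0.003], 0.0]]'

```text
t: 28.27
tool_pos: [0.5668, 0.2514, 0.2192]
tool_rot: [3.116, 0.394, -0.005]
contact_force: [1.1, -0.3, -2.2]
opening: 0.0072
```

Run:
```python
from h import *
o=ctrl.get_obs();print(o["t"],o["tool_pos"],o["opening"],o["contact_force"])
jog([.5862,.3235+.031,.220],down(.61))
```

```text
28.2667 [0.56682115 0.25142093 0.21915846] 0.0071795308804646196 [ 1.1295476  -0.25054056 -2.23845682]
shift [ 0.0444 -0.095  -0.001 ]
turn [ 0.04  0.18 13.79]
```

Emit:
jog_arm --deltas '[[[0, 0, 6], [0.015, -0.032, -0.001], 0.0], [[0, 0, 12], [0.03, -0.064, -0.001], 0.0], [[0, 0, 13.8], [0.044, -0.095, -0.001], 0.0], [[0, 0, 13.8], [0.044, -0.095, -0.001], 0.0], [[0, 0, 13.8], [0.044, -0.095, -0.001], 0.0], [[0, 0, 13.8], [0.044, -0.095, -0.001], 0.0], [[0, 0, 13.8], [0.044, -0.095, -0.001], 0.0], [[0, 0, 13.8], [0.044, -0.095, -0.001], 0.0]]'

```text
t: 28.93
tool_pos: [0.586, 0.3516, 0.2219]
tool_rot: [3.141, 0.024, -0.001]
contact_force: [0.3, -0.5, -0.4]
opening: 0.007
```

Run:
```python
from h import *
o=ctrl.get_obs();print(o["t"],o["tool_pos"],o["opening"],o["contact_force"])
im=get_image("wrist");cv2.imwrite("pics/w16.png",im[:,:,::-1])
jog([.5862,.3235+.031,.1005],down(.61))
```

```text
28.9333 [0.58598885 0.35159095 0.22191886] 0.006979436415414387 [ 0.33953159 -0.45098349 -0.39801356]
shift [ 0.0002 -0.0029  0.1218]
turn [0.01 0.01 0.25]
```

View pics/w16.png

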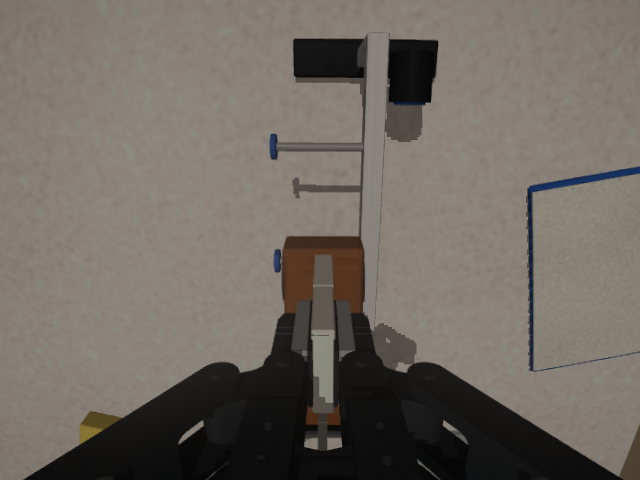

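Emit:
jog_arm --deltas '[[[0, 0, 0.2], [0, -0.003, 0.02], 0.0], [[0, 0, 0.2], [0, -0.003, 0.045], 0.0], [[0, 0, 0.2], [0, -0.003, 0.07], 0.0], [[0, 0, 0.2], [0, -0.003, 0.09], 0.0], [[0, 0, 0.2], [0, -0.003, 0.105], 0.0], [[0, 0, 0.2], [0, -0.003, 0.115], 0.0], [[0, 0, 0.2], [0, -0.003, 0.12], 0.0], [[0, 0, 0.2], [0, -0.003, 0.12], 0.0], [[0, 0, 0.2], [0, -0.003, 0.12], 0.0], [[0, 0, 0.2], [0, -0.003, 0.12], 0.0], [[0, 0, 0.2], [0, -0.003, 0.12], 0.0]]'

```text
t: 29.9
tool_pos: [0.587, 0.3563, 0.1042]
tool_rot: [-3.14, -0.02, -0.004]
contact_force: [0.6, -0.4, -1.1]
opening: 0.0071
```

Emit:
jog_arm --deltas '[[[0, 0, 0], [0, 0.004, 0], 0.0], [[0, 0, 0], [0, 0.008, 0], 0.0], [[0, 0, 0], [0, 0.012, 0], 0.0], [[0, 0, 0], [0, 0.016, 0], 0.0], [[0, 0, 0], [0, 0.02, 0], 0.0], [[0, 0, 0], [0, 0.024, 0], 0.0], [[0, 0, 0], [0, 0.027, 0], 0.0], [[0, 0, 0], [0, 0.027, 0], 0.0], [[0, 0, 0], [0, 0.027, 0], 0.0], [[0, 0, 0], [0, 0.027, 0], 0.0]]'

```text
t: 30.73
tool_pos: [0.5864, 0.3289, 0.1024]
tool_rot: [-3.141, -0.02, -0.0]
contact_force: [-0.2, 0.0, -1.3]
opening: 0.0067
```

Emit:
jog_arm --deltas '[[[0, 0, 0], [0, 0.002, 0.002], 0.0], [[0, 0, 0], [0, 0.004, 0.002], 0.0], [[0, 0, 0], [0, 0.006, 0.002], 0.0], [[0, 0, 0], [0, 0.007, 0.002], 0.0], [[0, 0, 0], [0, 0.007, 0.002], 0.0], [[0, 0, 0], [0, 0.007, 0.002], 0.0]]'

```text
t: 31.23
tool_pos: [0.5865, 0.3218, 0.1004]
tool_rot: [-3.141, -0.02, -0.0]
contact_force: [-0.2, -0.9, -0.9]
opening: 0.0072
```

Emit:
jog_arm --deltas '[[[0, 0, 0], [0, 0.001, 0], 0.0], [[0, 0, 0], [0, 0.001, 0], 0.0], [[0, 0, 0], [0, 0.001, 0], 0.0]]'

```text
t: 31.48
tool_pos: [0.5865, 0.3213, 0.1005]
tool_rot: [-3.141, -0.02, -0.0]
contact_force: [-0.3, 1.5, -1.2]
opening: 0.0069
```

Emit:
jog_arm --deltas '[[[0, 0, 0], [0, 0.001, 0], 0.0], [[0, 0, 0], [0, 0.001, 0], 0.0], [[0, 0, 0], [0, 0.001, 0], 0.0]]'

```text
t: 31.73
tool_pos: [0.5865, 0.321, 0.1005]
tool_rot: [-3.139, -0.021, -0.001]
contact_force: [0.1, 4.7, -2.8]
opening: 0.0072
```

Emit:
jog_arm --deltas '[[[0, 0, 0], [0, -0.0045, 0], 0.0], [[0, 0, 0], [0, -0.0045, 0], 0.0], [[0, 0, 0], [0, -0.0045, 0], 0.0], [[0, 0, 0], [0, -0.0045, 0.003], 0.0], [[0, 0, 0], [0, -0.0045, 0.006], 0.0], [[0, 0, 0], [0, -0.0045, 0.009], 0.0], [[0, 0, 0], [0, -0.0045, 0.011], 0.0], [[0, 0, 0], [0, -0.0045, 0.011], 0.0], [[0, 0, 0], [0, -0.0045, 0.011], 0.0]]'

```text
t: 32.48
tool_pos: [0.5863, 0.3242, 0.0891]
tool_rot: [3.141, 0.02, -0.001]
contact_force: [0.4, -0.6, -1.0]
opening: 0.0069
```

Emit:
jog_arm --deltas '[[[0, 0, 0], [0, 0, 0.001], 0.0], [[0, 0, 0], [0, 0, 0.001], 0.0], [[0, 0, 0], [0, 0, 0.001], 0.0]]'

```text
t: 32.73
tool_pos: [0.5866, 0.3244, 0.0885]
tool_rot: [-3.141, -0.02, -0.001]
contact_force: [-0.4, 0.5, -0.3]
opening: 0.0068
```

Emit:
jog_arm --deltas '[[[0, 0, 0], [0, 0, 0.001], 0.0], [[0, 0, 0], [0, 0, 0.001], 0.0], [[0, 0, 0], [0, 0, 0.001], 0.0]]'

```text
t: 32.98
tool_pos: [0.5867, 0.3244, 0.0883]
tool_rot: [-3.141, -0.02, -0.001]
contact_force: [-2.2, -1.2, 4.9]
opening: 0.0067
```

Emit:
jog_arm --deltas '[[[0, 0, 0], [0, 0, -0.0007], 0.0], [[0, 0, 0], [0, 0, -0.0007], 0.018], [[0, 0, 0], [0, 0, -0.0007], 0.018], [[0, 0, 0], [0, 0, -0.0007], 0.018], [[0, 0, 0], [0, 0, -0.0007], 0.018], [[0, 0, 0], [0, 0, -0.0007], 0.018]]'

```text
t: 33.48
tool_pos: [0.5863, 0.3243, 0.0877]
tool_rot: [3.141, 0.02, -0.0]
contact_force: [0.9, 0.4, 0.3]
opening: 0.0181
```

Emit:
jog_arm --deltas '[[[0, 0, 0], [0, 0, -0.01], 0.018], [[0, 0, 0], [0, 0, -0.025], 0.018], [[0, 0, 0], [0, 0, -0.045], 0.02], [[0, 0, 0], [0, 0, -0.07], 0.03], [[0, 0, 0], [0, 0, -0.1], 0.03], [[0, 0, 0], [0, 0, -0.12], 0.03], [[0, 0, 0], [0, 0, -0.14], 0.03], [[0, 0, 0], [0, 0, -0.14], 0.03], [[0, 0, 0], [0, 0, -0.14], 0.03]]'

```text
t: 34.23
tool_pos: [0.5875, 0.3248, 0.2314]
tool_rot: [-3.14, -0.02, -0.008]
contact_force: [-0.8, 0.3, 0.0]
opening: 0.0305
```

Run:
```python
from h import *
o=ctrl.get_obs();print(o["t"],o["tool_pos"],o["opening"],o["contact_force"],o["wrist_torque"])
crop(get_image("wrist"),200,100,460,400,2,"pics/w17.png")
crop(get_image("scene"),90,160,500,420,1.9,"pics/s17.png")
t=get_image("top");crop(t,270,190,520,320,3.2,"pics/t17.png")
```

```text
34.2333 [0.58752101 0.32480946 0.23138207] 0.030450365685717556 [-0.84866793  0.3045157   0.01734386] [ 0.00063907  0.0022064  -0.00526144]
```

View pics/w17.png

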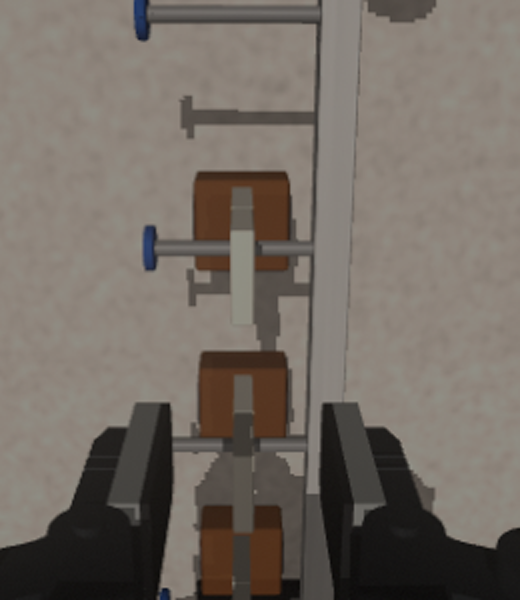

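View pics/s17.png

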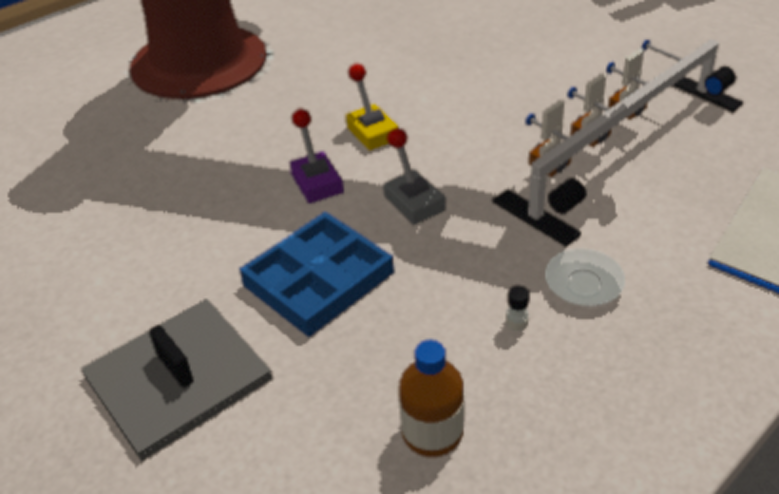

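View pics/t17.png

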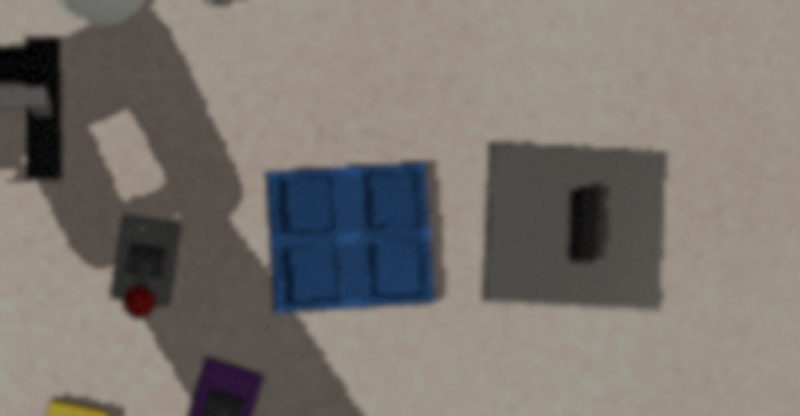

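Run:
```python
from h import *
jog([.48,-.397,.25],down(86.5))
```

```text
shift [-0.115   0.7196 -0.0226]
turn [-6.000e-02  1.600e-01 -8.576e+01]
```

Emit:
jog_arm --deltas '[[[0, 0, -5], [-0.006, 0.038, -0.02], 0.04], [[0, 0, -10], [-0.012, 0.077, -0.02], 0.04], [[0, 0, -15], [-0.018, 0.115, -0.02], 0.04], [[0, 0, -20], [-0.024, 0.153, -0.02], 0.04], [[0, 0, -25], [-0.03, 0.192, -0.02], 0.04], [[0, 0, -30], [-0.037, 0.23, -0.02], 0.04], [[0, 0, -35], [-0.043, 0.268, -0.02], 0.04], [[0, 0, -40], [-0.049, 0.306, -0.02], 0.04], [[0, 0, -45], [-0.055, 0.345, -0.02], 0.04], [[0, 0, -50], [-0.061, 0.383, -0.02], 0.04], [[0, 0, -55], [-0.067, 0.421, -0.02], 0.04], [[0, 0, -60], [-0.073, 0.46, -0.02], 0.04]]'

```text
t: 35.38
tool_pos: [0.518, -0.1379, 0.2462]
tool_rot: [-2.705, -1.593, 0.002]
contact_force: [0.4, -0.8, -0.5]
opening: 0.0402
```

Run:
```python
from h import *
jog([.48,-.397,.25],down(86.5))
```

```text
shift [-0.245   0.0924 -0.0041]
turn [ -0.16  -0.03 -25.51]
```

Emit:
jog_arm --deltas '[[[0, 0, -4], [-0.035, 0.013, -0.004], 0.04], [[0, 0, -8], [-0.07, 0.026, -0.004], 0.04], [[0, 0, -12], [-0.105, 0.04, -0.004], 0.04], [[0, 0, -16], [-0.14, 0.053, -0.004], 0.04], [[0, 0, -20], [-0.175, 0.066, -0.004], 0.04], [[0, 0, -24], [-0.21, 0.079, -0.004], 0.04], [[0, 0, -25.5], [-0.245, 0.092, -0.004], 0.04], [[0, 0, -25.5], [-0.245, 0.092, -0.004], 0.04], [[0, 0, -25.5], [-0.245, 0.092, -0.004], 0.04], [[0, 0, -25.5], [-0.245, 0.092, -0.004], 0.04], [[0, 0, -25.5], [-0.245, 0.092, -0.004], 0.04], [[0, 0, -25.5], [-0.245, 0.092, -0.004], 0.04]]'

```text
t: 36.38
tool_pos: [0.4802, -0.3939, 0.2517]
tool_rot: [-2.291, -2.149, -0.0]
contact_force: [0.1, 0.5, -0.4]
opening: 0.0397
```

Run:
```python
from h import *
o=ctrl.get_obs();print(o["t"],o["tool_pos"],o["opening"],o["contact_force"],R.from_rotvec(o["tool_rot"]).as_matrix()[:2,0])
im=get_image("wrist");cv2.imwrite("pics/w18.png",im[:,:,::-1])
crop(im,200,130,440,330,3.3,"pics/w18c.png")
```

```text
36.3833 [ 0.48022989 -0.39388432  0.25168495] 0.039693606592706925 [ 0.06322214  0.5185868  -0.38599268] [0.06402176 0.99794831]
```

View pics/w18c.png

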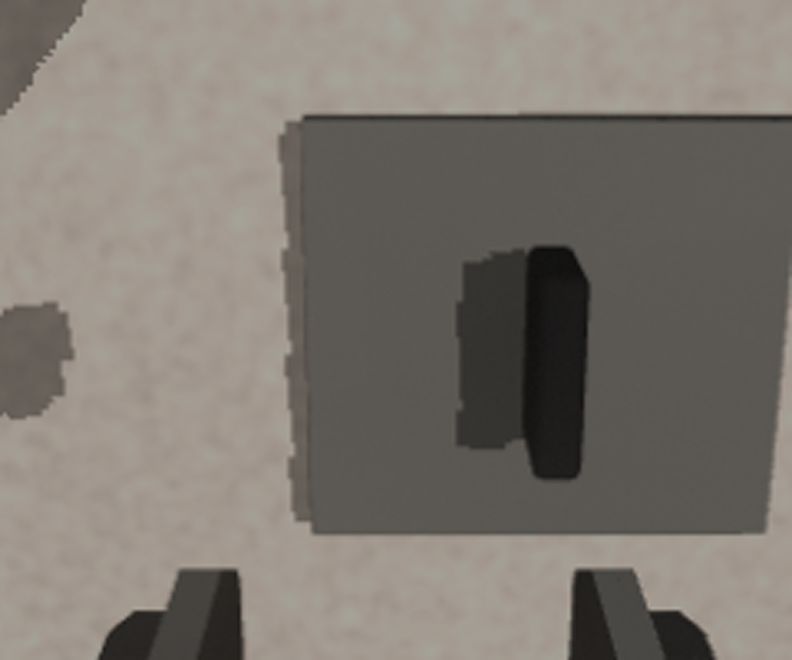

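Run:
```python
from h import *
W=cam("wrist");T=cam("top");c=np.array
px=lambda a:c(a)/3.3+[200,130]
L=[[sx*.066,sy*.073,.015] for sx,sy in((-1,-1),(-1,1),(1,1),(1,-1))]
p,r=fit([(W,L,px([(303,117),(796,117),(765,533),(312,534)]))],[.5,-.4,0]);print("cover",p.round(4),np.degrees(p[2]),r.round(1))
L2=[[sx*.066,sy*.073,.015] for sx,sy in((1,1),(1,-1),(-1,-1),(-1,1))]
p2,r=fit([(T,L2,c([(489,142),(667,152),(661,307),(484,300)])/3.2+[270,190])],[.5,-.4,0]);print("cover top",p2.round(4),np.degrees(p2[2]),r.round(1))
print("handle end mid front",atz(W,px((556,282)),.055),"back",atz(W,px((556,478)),.055))
jog([p[0],p[1],.03],down(90+np.degrees(p[2])))
```

```text
cover [ 0.5187 -0.3543 -0.0621] -3.5587047856984575 [-1.4  0.1  3.   0.2  0.5 -0.2 -0.6  0. ]
cover top [ 0.522  -0.3566 -0.0584] -3.344323712706937 [ 0.9 -0.2 -1.1 -0.5 -0.6  0.5  0.7  0.2]
handle end mid front [ 0.49072583 -0.35481343  0.055     ] back [ 0.54768093 -0.35634061  0.055     ]
shift [0.042  0.0359 0.2219]
turn [-0.01 -0.02 -0.11]
```

Emit:
jog_arm --deltas '[[[0, 0, 0], [0.02, 0.018, 0.03], 0.04], [[0, 0, 0], [0.0415, 0.0362, 0.06], 0.04], [[0, 0, 0], [0.0415, 0.0362, 0.095], 0.04], [[0, 0, 0], [0.0415, 0.0362, 0.13], 0.04], [[0, 0, 0], [0.0415, 0.0362, 0.16], 0.04], [[0, 0, 0], [0.0415, 0.0362, 0.185], 0.04], [[0, 0, 0], [0.0415, 0.0362, 0.205], 0.04], [[0, 0, 0], [0.0415, 0.0362, 0.217], 0.04], [[0, 0, 0], [0.0415, 0.0362, 0.222], 0.04], [[0, 0, 0], [0.0415, 0.0362, 0.222], 0.04], [[0, 0, 0], [0.0415, 0.0362, 0.222], 0.04], [[0, 0, 0], [0.0415, 0.0362, 0.222], 0.04]]'

```text
t: 37.43
tool_pos: [0.52, -0.3571, 0.0322]
tool_rot: [2.29, 2.145, 0.001]
contact_force: [0.0, -0.3, 0.5]
opening: 0.0401
```

Run:
```python
from h import *
o=ctrl.get_obs();print(o["t"],o["tool_pos"],o["contact_force"])
crop(get_image("wrist"),120,180,520,460,2,"pics/w19.png")
```

```text
37.4333 [ 0.51998256 -0.35714793  0.03222142] [ 0.04901378 -0.32417089  0.5251926 ]
```

View pics/w19.png

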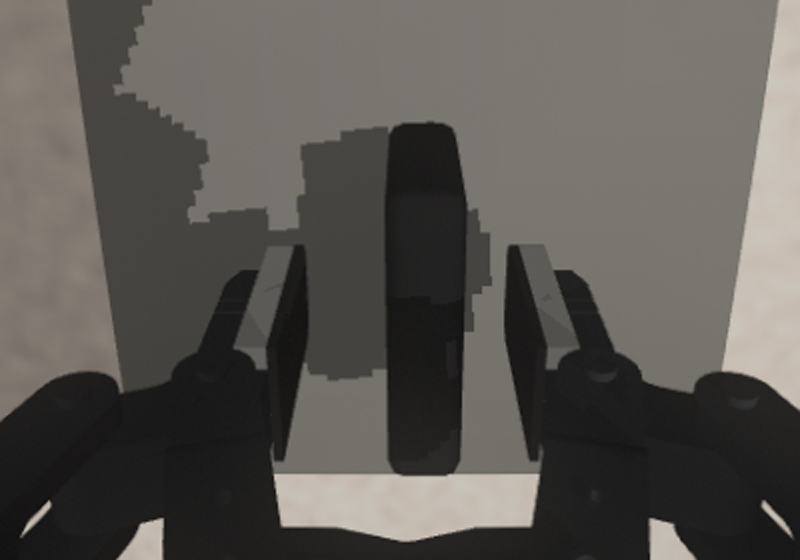

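Emit:
jog_arm --deltas '[[[0, 0, 0], [0.0035, 0, 0.003], 0.04], [[0, 0, 0], [0.0035, 0, 0.003], 0.04], [[0, 0, 0], [0.0035, 0, 0.003], 0.04], [[0, 0, 0], [0.0035, 0, 0.003], 0.0], [[0, 0, 0], [0.0035, 0, 0.003], 0.0], [[0, 0, 0], [0.0035, 0, 0.003], 0.0], [[0, 0, 0], [0.0035, 0, 0.003], 0.0], [[0, 0, 0], [0.0035, 0, 0.003], 0.0], [[0, 0, 0], [0.0035, 0, 0.003], 0.0], [[0, 0, 0], [0.0035, 0, 0.003], 0.0]]' --squeeze 90

```text
t: 38.32
tool_pos: [0.5192, -0.353, 0.0274]
tool_rot: [2.293, 2.147, 0.0]
contact_force: [-0.4, 0.1, 2.5]
opening: 0.0127
```

Emit:
jog_arm --deltas '[[[0, 0, 0], [0, 0, -0.01], 0.0], [[0, 0, 0], [0, 0, -0.025], 0.0], [[0, 0, 0], [0, 0, -0.045], 0.0], [[0, 0, 0], [0, 0, -0.065], 0.0], [[0, 0, 0], [0, 0, -0.08], 0.0], [[0, 0, 0], [0, 0, -0.08], 0.0], [[0, 0, 0], [0, 0, -0.08], 0.0], [[0, 0, 0], [0, 0, -0.08], 0.0]]'

```text
t: 38.98
tool_pos: [0.5184, -0.3522, 0.1062]
tool_rot: [-2.292, -2.146, 0.0]
contact_force: [0.2, 0.1, -3.3]
opening: 0.0125
```

Run:
```python
from h import *
o=ctrl.get_obs();print(o["t"],o["tool_pos"],o["opening"],o["contact_force"],o["wrist_torque"])
im=get_image("wrist");cv2.imwrite("pics/w20.png",im[:,:,::-1])
```

```text
38.9833 [ 0.51838416 -0.35224306  0.10618721] 0.012481965771166724 [ 0.17783894  0.08153911 -3.25251101] [ 0.00205965 -0.00346116  0.00477103]
```

View pics/w20.png

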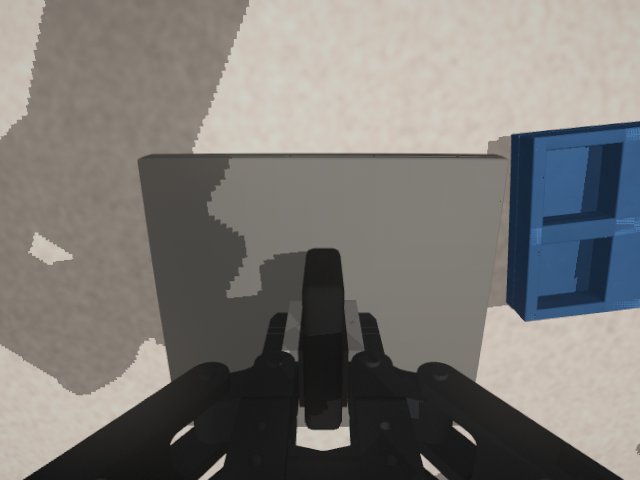

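Run:
```python
from h import *
o=ctrl.get_obs()
im=cv2.imread("pics/w20.png")[:,:,::-1]
crop(im,120,130,520,450,2,"pics/w20c.png")
W=cam("wrist",o);Rt=R.from_rotvec(o["tool_rot"])
for dx in(0,.002):
  P=np.array([(-.073,-.066,.015),(.073,-.066,.015),(-.073,-.066,0),(.073,-.066,0),(.073,.066,.015),(-.073,.066,.015),(-.007,-.03,.055),(.007,-.03,.055),(.007,.03,.055)])
  t=np.c_[P[:,0],P[:,1]+dx,-(P[:,2]-.0274)]
  print(proj(W,Rt.apply(t)+o["tool_pos"]).round(1).tolist())
```

```text
[[135.7, 157.3], [513.1, 157.3], [151.4, 152.8], [497.2, 152.8], [470.6, 426.5], [177.5, 426.7], [302.9, 287.7], [347.3, 287.6], [343.7, 434.7]]
[[136.4, 162.5], [512.4, 162.5], [152.0, 157.6], [496.6, 157.6], [470.1, 429.6], [178.1, 429.8], [303.0, 293.4], [347.1, 293.3], [343.6, 438.9]]
```

View pics/w20c.png

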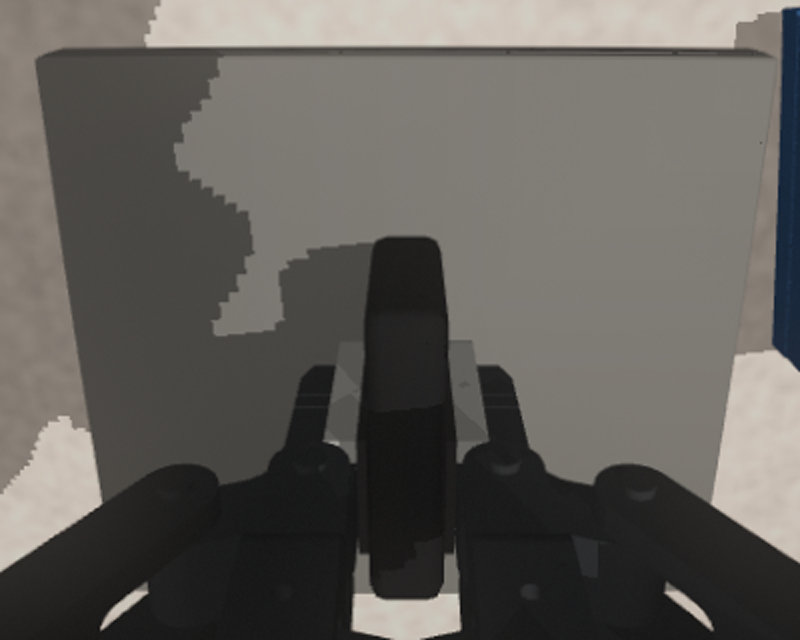

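Run:
```python
from h import *
jog([.5115,-.1648,.11],down(92.85))
```

```text
shift [ 0.1864 -0.0188 -0.0042]
turn [-0.12 -0.11 -6.61]
```

Emit:
jog_arm --deltas '[[[0, 0, -1], [0.015, -0.002, -0.004], 0.0], [[0, 0, -2], [0.04, -0.004, -0.004], 0.0], [[0, 0, -3], [0.07, -0.007, -0.004], 0.0], [[0, 0, -4], [0.1, -0.01, -0.004], 0.0], [[0, 0, -5], [0.13, -0.013, -0.004], 0.0], [[0, 0, -6], [0.16, -0.016, -0.004], 0.0], [[0, 0, -6.6], [0.178, -0.0188, -0.004], 0.0], [[0, 0, -6.6], [0.1864, -0.0188, -0.004], 0.0], [[0, 0, -6.6], [0.1864, -0.0188, -0.004], 0.0], [[0, 0, -6.6], [0.1864, -0.0188, -0.004], 0.0], [[0, 0, -6.6], [0.1864, -0.0188, -0.004], 0.0], [[0, 0, -6.6], [0.1864, -0.0188, -0.004], 0.0]]'

```text
t: 40.03
tool_pos: [0.5125, -0.1666, 0.1111]
tool_rot: [2.167, 2.274, -0.0]
contact_force: [-0.0, 0.1, -2.7]
opening: 0.0125
```

Run:
```python
from h import *
o=ctrl.get_obs();print(o["t"],o["tool_pos"],o["opening"],o["contact_force"],o["wrist_torque"])
jog([.5115,-.1648,.055],down(92.85))
im=get_image("wrist");crop(im,120,130,520,450,2,"pics/w21c.png")
crop(get_image("scene"),150,180,380,350,3.4,"pics/s21.png")
```

```text
40.0333 [ 0.51253927 -0.16663063  0.11109196] 0.012530318110830092 [-0.03061715  0.12404695 -2.66886012] [-0.05467636 -0.03226866 -0.01708939]
shift [ 0.0019 -0.001   0.0561]
turn [ 0.    0.02 -0.09]
```

View pics/w21c.png

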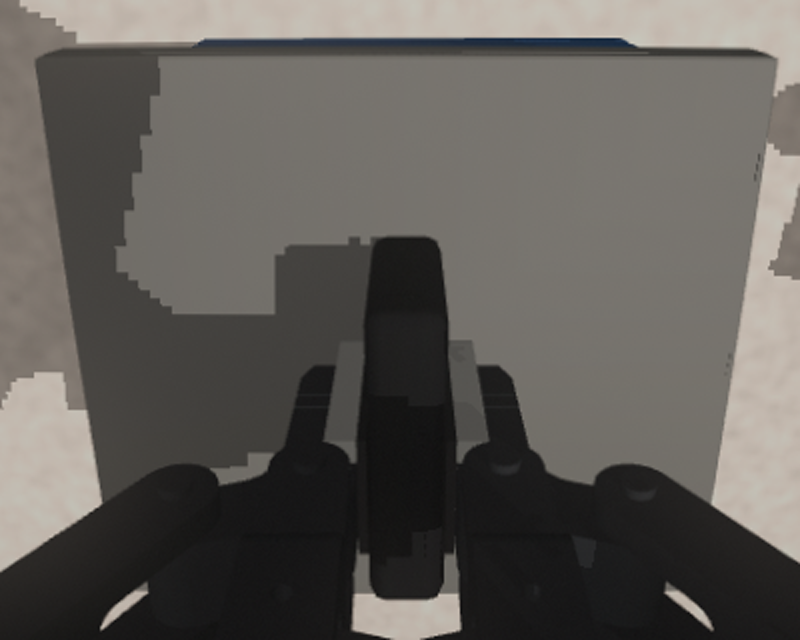

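View pics/s21.png

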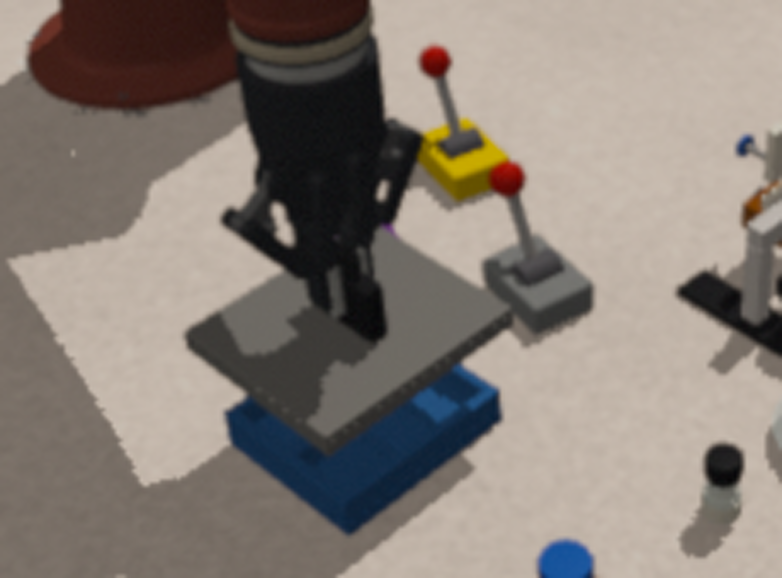

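Emit:
jog_arm --deltas '[[[0, 0, 0], [0.0015, -0.001, 0.015], 0.0], [[0, 0, 0], [0.0015, -0.001, 0.03], 0.0], [[0, 0, 0], [0.0015, -0.001, 0.043], 0.0], [[0, 0, 0], [0.0015, -0.001, 0.05], 0.0], [[0, 0, 0], [0.0015, -0.001, 0.05], 0.0], [[0, 0, 0], [0.0015, -0.001, 0.05], 0.0], [[0, 0, 0], [0.0015, -0.001, 0.05], 0.0]]'

```text
t: 40.72
tool_pos: [0.512, -0.1645, 0.0618]
tool_rot: [2.165, 2.275, 0.001]
contact_force: [-0.2, 0.5, -2.5]
opening: 0.0126
```

Run:
```python
from h import *
jog([.5115,-.1648,.0454],down(92.85))
```

```text
shift [-0.0003 -0.0005  0.0164]
turn [ 0.06  0.04 -0.02]
```

Emit:
jog_arm --deltas '[[[0, 0, 0], [0, -0.0005, 0.002], 0.0], [[0, 0, 0], [0, -0.0005, 0.004], 0.0], [[0, 0, 0], [0, -0.0005, 0.006], 0.0], [[0, 0, 0], [0, -0.0005, 0.008], 0.0], [[0, 0, 0], [0, -0.0005, 0.008], 0.0]]'

```text
t: 41.13
tool_pos: [0.5105, -0.1639, 0.0526]
tool_rot: [-2.165, -2.275, 0.0]
contact_force: [-0.2, -0.2, -2.4]
opening: 0.0126
```

Emit:
jog_arm --deltas '[[[0, 0, 0], [0, 0, 0.002], 0.0], [[0, 0, 0], [0, 0, 0.004], 0.0], [[0, 0, 0], [0, 0, 0.006], 0.0], [[0, 0, 0], [0, 0, 0.007], 0.0], [[0, 0, 0], [0, 0, 0.007], 0.0], [[0, 0, 0], [0, 0, 0.007], 0.0]]'

```text
t: 41.63
tool_pos: [0.5108, -0.1641, 0.0459]
tool_rot: [-2.166, -2.276, 0.0]
contact_force: [-0.1, 0.1, -3.0]
opening: 0.0124
```

Emit:
jog_arm --deltas '[[[0, 0, 0], [0, 0, 0.001], 0.0], [[0, 0, 0], [0, 0, 0.001], 0.0], [[0, 0, 0], [0, 0, 0.001], 0.0]]'

```text
t: 41.88
tool_pos: [0.5111, -0.1642, 0.0454]
tool_rot: [2.165, 2.275, 0.0]
contact_force: [0.4, -1.0, -1.0]
opening: 0.0124
```

Emit:
jog_arm --deltas '[[[0, 0, 0], [0, 0, 0.001], 0.0], [[0, 0, 0], [0, 0, 0.001], 0.0], [[0, 0, 0], [0, 0, 0.001], 0.0]]'

```text
t: 42.13
tool_pos: [0.5111, -0.1642, 0.0454]
tool_rot: [-2.166, -2.276, 0.0]
contact_force: [-4.3, 1.6, 5.6]
opening: 0.0129
```

Seated at the expected height. Release, lift, look.

Emit:
jog_arm --deltas '[[[0, 0, 0], [0, 0, -0.001], 0.0], [[0, 0, 0], [0, 0, -0.001], 0.03], [[0, 0, 0], [0, 0, -0.001], 0.04], [[0, 0, 0], [0, 0, -0.001], 0.04], [[0, 0, 0], [0, 0, -0.001], 0.04], [[0, 0, 0], [0, 0, -0.001], 0.04], [[0, 0, 0], [0, 0, -0.001], 0.04]]'

```text
t: 42.72
tool_pos: [0.5109, -0.1641, 0.045]
tool_rot: [2.166, 2.276, 0.0]
contact_force: [0.5, -0.5, -0.1]
opening: 0.0401
```

Emit:
jog_arm --deltas '[[[0, 0, 0], [0, 0, -0.01], 0.04], [[0, 0, 0], [0, 0, -0.025], 0.04], [[0, 0, 0], [0, 0, -0.045], 0.04], [[0, 0, 0], [0, 0, -0.07], 0.04], [[0, 0, 0], [0, 0, -0.1], 0.04], [[0, 0, 0], [0, 0, -0.13], 0.04], [[0, 0, 0], [0, 0, -0.16], 0.04], [[0, 0, 0], [0, 0, -0.17], 0.0], [[0, 0, 0], [0, 0, -0.17], 0.0], [[0, 0, 0], [0, 0, -0.17], 0.0]]'

```text
t: 43.55
tool_pos: [0.5108, -0.1641, 0.2151]
tool_rot: [2.165, 2.275, 0.0]
contact_force: [-0.4, -0.4, -1.0]
opening: 0.0044
```

Run:
```python
from h import *
o=ctrl.get_obs();print(o["t"],o["tool_pos"],o["opening"],o["contact_force"],o["wrist_torque"])
im=get_image("wrist");cv2.imwrite("pics/w22.png",im[:,:,::-1])
crop(get_image("scene"),150,150,500,350,2.2,"pics/s22.png")
```

```text
43.55 [ 0.51082472 -0.16410101  0.2150971 ] 0.00435755983916578 [-0.44988595 -0.39781117 -0.97763593] [ 0.00909097  0.04340418 -0.00948404]
```

View pics/w22.png

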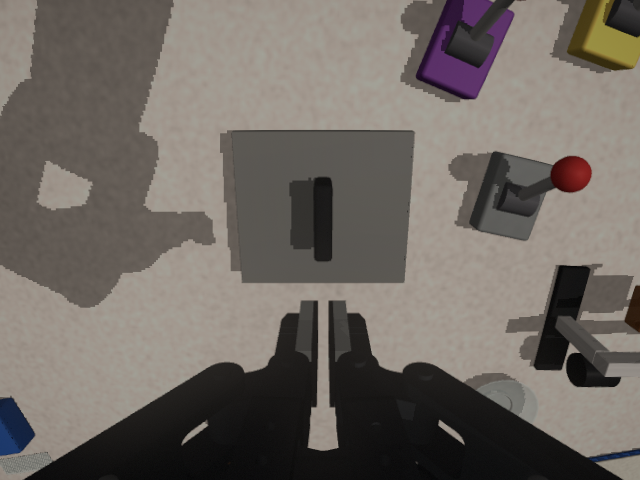

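View pics/s22.png

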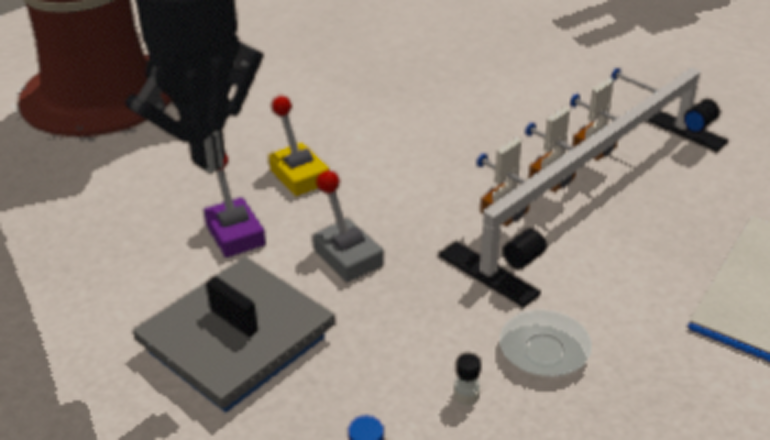

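Run:
```python
from h import *
W=cam("wrist");T=cam("top");S=cam("scene")
print("ball w",atz(W,(571,174),.0834)); 
print("ball top",atz(T,np.array((140,300))/3.2+[270,190],.0834))
print("ball scene",atz(S,np.array((328,181))/2.2+[150,150],.0834))
L=[[sx*.035,sy*.025,.025] for sx,sy in((-1,-1),(-1,1),(1,1),(1,-1))]
p,r=fit([(W,L,np.array([(497,150),(552,165),(527,240),(471,226)]))],[.5,0,0]);print(p.round(4),np.degrees(p[2]),r.round(1))
d=np.array([np.cos(p[2]),np.sin(p[2])]);print("ball exp",p[:2]-d*.0336)
crop(cv2.imread("pics/w22.png")[:,:,::-1],440,120,640,270,4,"pics/w22c.png")
```

```text
ball w [0.45993319 0.00711069 0.0834    ]
ball top [0.46503924 0.00464115 0.0834    ]
ball scene [0.46293011 0.01001929 0.0834    ]
[ 0.4897 -0.0034 -0.1502] -8.605258895499496 [ 0.2 -0.2  0.6 -2.4 -3.   0.2  0.2  3.5]
ball exp [0.45651625 0.0016692 ]
```

View pics/w22c.png

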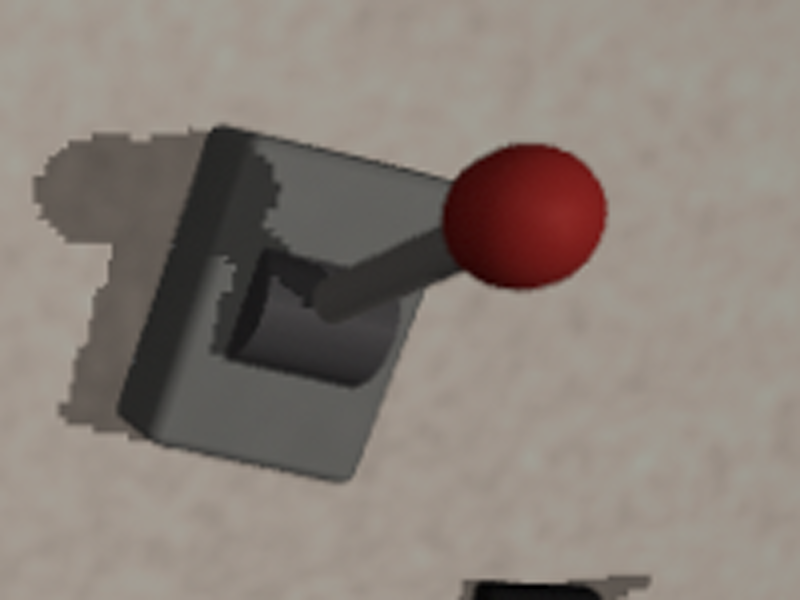

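Run:
```python
from h import *
jog([.415,.0155,.20],down(80.5))
```

```text
shift [ 0.1835 -0.0857  0.0132]
turn [-0.21 -0.08 12.34]
```

Emit:
jog_arm --deltas '[[[0, 0, 3], [0.034, -0.016, 0.013], 0.0], [[0, 0, 6], [0.068, -0.032, 0.013], 0.0], [[0, 0, 9], [0.1, -0.048, 0.013], 0.0], [[0, 0, 12.3], [0.135, -0.065, 0.013], 0.0], [[0, 0, 12.3], [0.165, -0.08, 0.013], 0.0], [[0, 0, 12.3], [0.1835, -0.0857, 0.013], 0.0], [[0, 0, 12.3], [0.1835, -0.0857, 0.013], 0.0], [[0, 0, 12.3], [0.1835, -0.0857, 0.013], 0.0], [[0, 0, 12.3], [0.1835, -0.0857, 0.013], 0.0], [[0, 0, 12.3], [0.1835, -0.0857, 0.013], 0.0]]'

```text
t: 44.48
tool_pos: [0.4162, 0.0141, 0.2012]
tool_rot: [-2.398, -2.029, 0.002]
contact_force: [0.1, -0.4, 0.1]
opening: -0.0003
```

Run:
```python
from h import *
o=ctrl.get_obs();print(o["t"],o["tool_pos"],o["opening"])
im=get_image("wrist");cv2.imwrite("pics/w23.png",im[:,:,::-1])
jog([.415,.0155,.072],down(80.5))
```

```text
44.4833 [0.41619709 0.01414902 0.20123017] -0.0002642444049359299
shift [ 0.0012 -0.0014  0.1295]
turn [-0.07  0.01 -0.05]
```

View pics/w23.png

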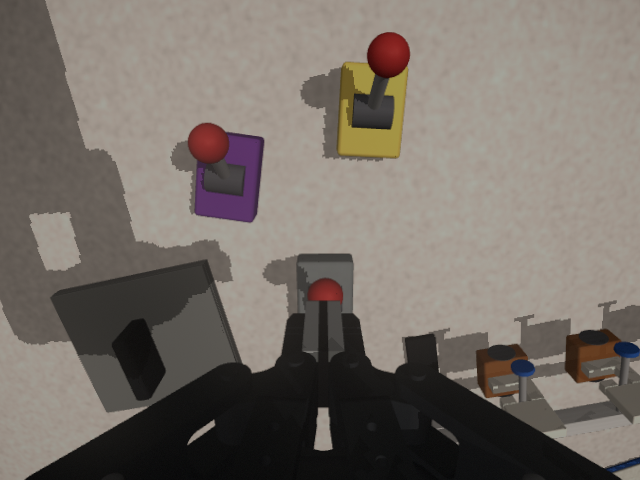

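Run:
```python
from h import *
W=cam("wrist")
print(atz(W,(325,294),.0834), proj(W,[[.462,.0072,.0834]]))
L=[[sx*.035,sy*.025,.025] for sx,sy in((-1,-1),(-1,1))]
print(atz(W,(298,262),.025),atz(W,(352,262),.025))
```

```text
[0.46079519 0.00744571 0.0834    ] [[324.93814408 295.53101592]]
[ 0.45562829 -0.01486828  0.025     ] [0.46334556 0.0309143  0.025     ]
```

Emit:
jog_arm --deltas '[[[0, 0, 0], [0.001, -0.001, 0.03], 0.0], [[0, 0, 0], [0.001, -0.001, 0.06], 0.0], [[0, 0, 0], [0.001, -0.001, 0.09], 0.0], [[0, 0, 0], [0.001, -0.001, 0.115], 0.0], [[0, 0, 0], [0.001, -0.001, 0.127], 0.0], [[0, 0, 0], [0.001, -0.001, 0.127], 0.0], [[0, 0, 0], [0.001, -0.001, 0.127], 0.0], [[0, 0, 0], [0.001, -0.001, 0.127], 0.0]]'

```text
t: 45.2
tool_pos: [0.4165, 0.0155, 0.0763]
tool_rot: [2.397, 2.029, 0.002]
contact_force: [-1.4, 0.5, 0.6]
opening: 0.0002
```

Emit:
jog_arm --deltas '[[[0, 0, 0], [0, 0.006, 0], 0.0], [[0, 0, 0], [0, 0.012, 0], 0.0], [[0, 0, 0], [0, 0.018, 0], 0.0], [[0, 0, 0], [0, 0.024, 0], 0.0], [[0, 0, 0], [0, 0.03, 0], 0.0], [[0, 0, 0], [0, 0.036, 0], 0.0], [[0, 0, 0], [0, 0.042, 0], 0.0], [[0, 0, 0], [0, 0.048, 0], 0.0], [[0, 0, 0], [0, 0.054, 0], 0.0], [[0, 0, 0], [0, 0.06, 0], 0.0], [[0, 0, 0], [0, 0.06, 0], 0.0]]'

```text
t: 46.12
tool_pos: [0.4758, 0.0059, 0.0752]
tool_rot: [2.396, 2.03, 0.001]
contact_force: [-1.5, 0.3, 0.7]
opening: -0.0001
```

Emit:
jog_arm --deltas '[[[0, 0, 0], [0, 0.006, 0], 0.0], [[0, 0, 0], [0, 0.012, 0], 0.0], [[0, 0, 0], [0, 0.018, 0], 0.0], [[0, 0, 0], [0, 0.024, 0], 0.0], [[0, 0, 0], [0, 0.024, 0], 0.0], [[0, 0, 0], [0, 0.024, 0], 0.0]]'

```text
t: 46.62
tool_pos: [0.4988, 0.0021, 0.0752]
tool_rot: [2.397, 2.03, 0.001]
contact_force: [-0.6, 0.4, 0.8]
opening: 0.0001
```

Run:
```python
from h import *
o=ctrl.get_obs();print(o["t"],o["tool_pos"],o["opening"],o["contact_force"])
im=get_image("wrist");cv2.imwrite("pics/w24.png",im[:,:,::-1])
crop(get_image("scene"),180,180,360,300,4.4,"pics/s24.png")
```

```text
46.6167 [0.49879044 0.00213915 0.0751801 ] 0.00010142431713308619 [-0.64541769  0.4230518   0.75346498]
```

View pics/s24.png

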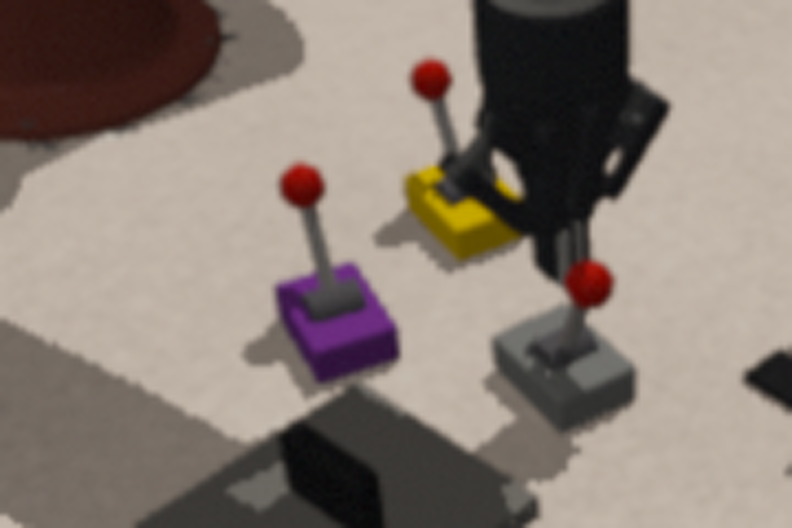

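View pics/w24.png

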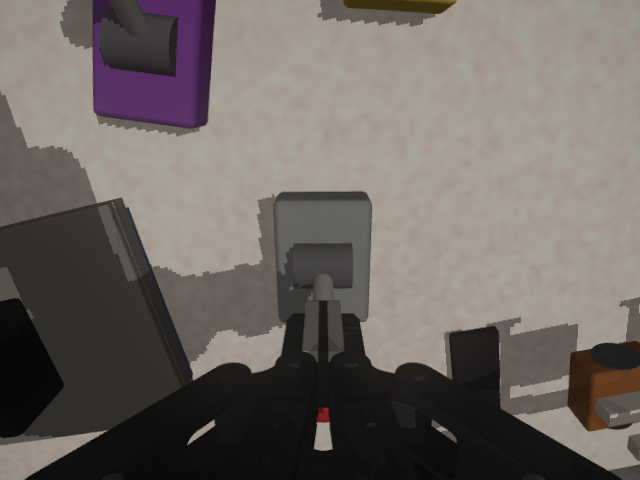

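Run:
```python
from h import *
S=cam("scene");d=np.array([.986,-.165,0]);pv=np.array([.4945,.002,.022])
print(np.array((590,284))/4.4+[180,180])
for a in(-.5,.3,.4,.5,.6): print(a,proj(S,pv+.07*np.sin(a)*d+[0,0,.07*np.cos(a)]))
print("initial",np.array((598,157))/3+[100,180])
```

```text
[314.09090909 244.54545455]
-0.5 [[297.8625252  232.44566382]]
0.3 [[310.85198018 242.04575335]]
0.4 [[312.5300641  244.33931828]]
0.5 [[314.15556702 246.81141427]]
0.6 [[315.70904426 249.43412123]]
initial [299.33333333 232.33333333]
```

Emit:
jog_arm --deltas '[[[0, 0, 0], [0, 0.001, 0], 0.0], [[0, 0, 0], [0, 0.002, 0], 0.0], [[0, 0, 0], [0, 0.002, 0], 0.0]]'

```text
t: 46.97
tool_pos: [0.5001, 0.002, 0.075]
tool_rot: [-2.397, -2.031, 0.0]
contact_force: [-0.2, -0.2, 0.3]
opening: 0.0002
```

Emit:
jog_arm --deltas '[[[0, 0, 0], [0, 0.001, 0], 0.0], [[0, 0, 0], [0, 0.002, 0], 0.0], [[0, 0, 0], [0, 0.002, 0], 0.0]]'

```text
t: 47.22
tool_pos: [0.502, 0.0016, 0.0748]
tool_rot: [-2.397, -2.03, 0.001]
contact_force: [-1.4, 0.7, -0.7]
opening: 0.0001
```

Emit:
jog_arm --deltas '[[[0, 0, 0], [0, 0.001, 0], 0.0], [[0, 0, 0], [0, 0.002, 0], 0.0], [[0, 0, 0], [0, 0.002, 0], 0.0]]'

```text
t: 47.47
tool_pos: [0.5042, 0.0012, 0.075]
tool_rot: [-2.397, -2.031, 0.0]
contact_force: [-1.5, -0.2, 0.8]
opening: 0.0
```

Emit:
jog_arm --deltas '[[[0, 0, 0], [0, 0.001, 0], 0.0], [[0, 0, 0], [0, 0.002, 0], 0.0], [[0, 0, 0], [0, 0.002, 0], 0.0]]'

```text
t: 47.72
tool_pos: [0.5055, 0.0011, 0.0748]
tool_rot: [-2.396, -2.03, 0.002]
contact_force: [-5.0, 1.4, 0.5]
opening: -0.0002
```

Run:
```python
from h import *
crop(get_image("scene"),270,210,350,290,8,"pics/s25.png")
```

```text
(no output)
```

View pics/s25.png

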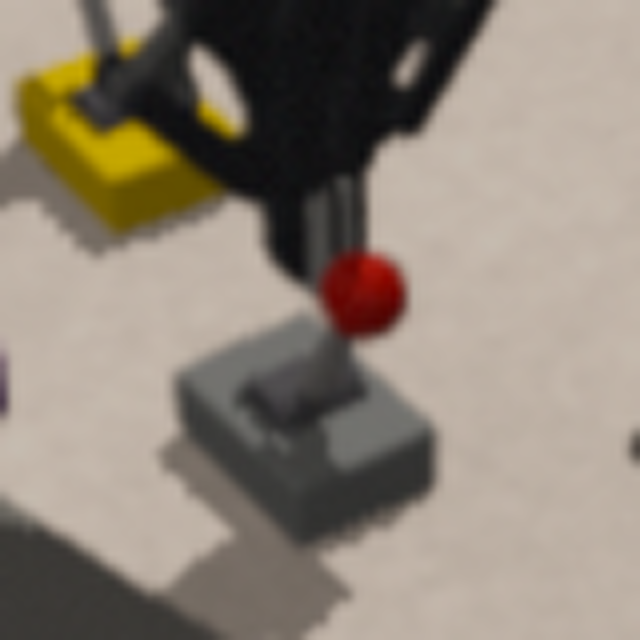

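Emit:
jog_arm --deltas '[[[0, 0, 0], [0, -0.01, 0], 0.0], [[0, 0, 0], [0, -0.03, 0], 0.0], [[0, 0, 0], [0, -0.05, 0], 0.0], [[0, 0, 0], [0, -0.06, -0.03], 0.0], [[0, 0, 0], [0, -0.06, -0.07], 0.0], [[0, 0, 0], [0, -0.06, -0.11], 0.0], [[0, 0, 0], [0, -0.06, -0.15], 0.0], [[0, 0, 0], [0, -0.06, -0.18], 0.0], [[0, 0, 0], [0, -0.06, -0.18], 0.0], [[0, 0, 0], [0, -0.06, -0.18], 0.0], [[0, 0, 0], [0, -0.06, -0.18], 0.0]]'

```text
t: 48.68
tool_pos: [0.4467, 0.0108, 0.2546]
tool_rot: [2.397, 2.03, 0.001]
contact_force: [-0.7, -0.4, 0.7]
opening: -0.0002
```

Run:
```python
from h import *
o=ctrl.get_obs();print(o["t"],o["tool_pos"],o["contact_force"],np.abs(o["dq"]).max())
s=get_image("scene");crop(s,150,150,500,420,2.2,"pics/s26.png")
crop(get_image("top"),120,130,520,350,2,"pics/t26.png")
crop(s,340,150,500,270,5,"pics/s26b.png")
```

```text
48.6833 [0.44665972 0.01084311 0.25455581] [-0.72050171 -0.38487999  0.66486059] 0.03170484977472171
```

View pics/s26.png

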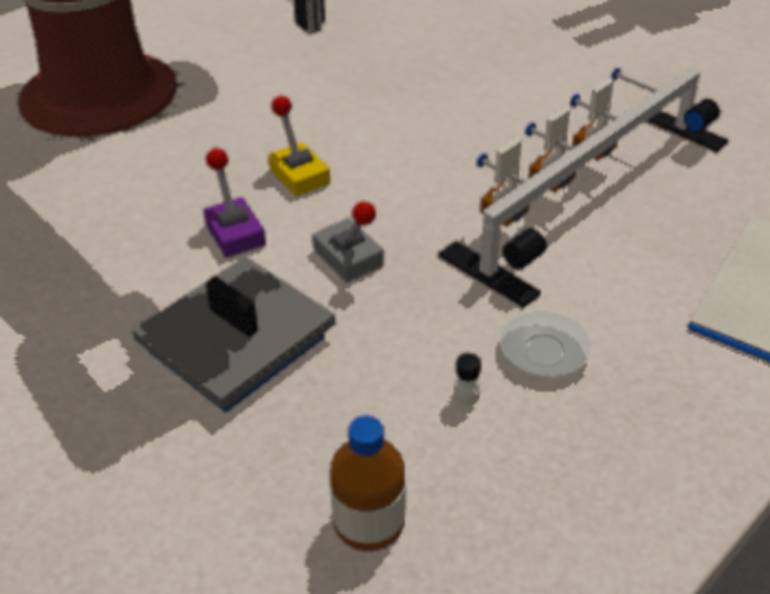

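View pics/t26.png

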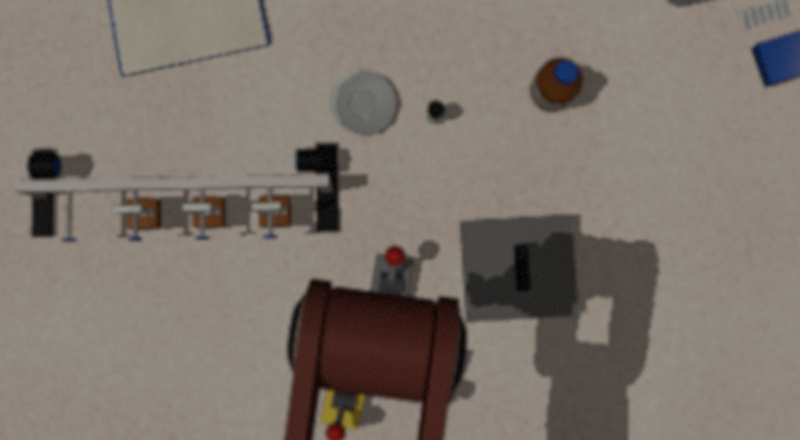

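View pics/s26b.png

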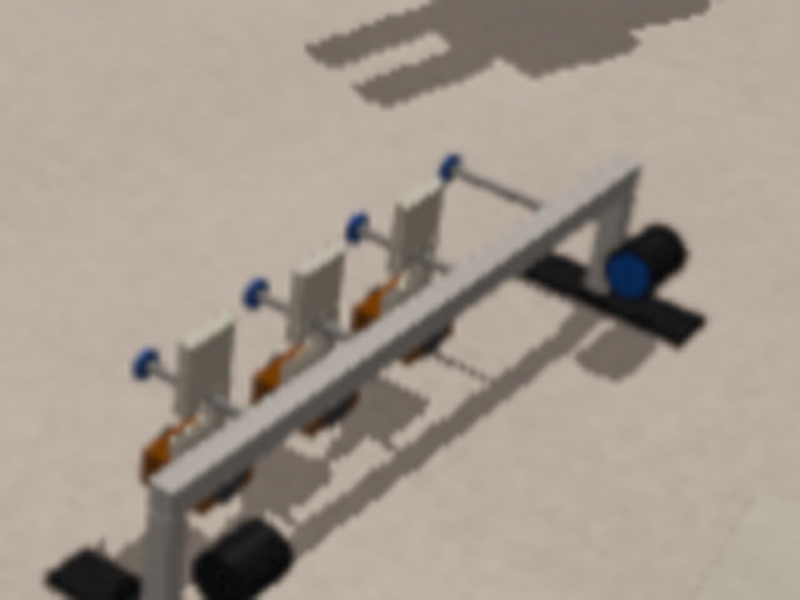

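Run:
```python
from station import job
print(job.finish_job())
```

```text
the job is handed in; nothing more can be done
None
```

The job is done and handed in at about 48.7 s of the 208 s allowed.

- **Castings:** The mould held three castings. They now hang on pins 0, 1 and 2; pin 3 is empty. For each one I felt the slot's inner end touch the pin, backed off 3 mm, lowered it until the pin took the weight, and then released. The last pictures show all three hanging upright.
- **Cover:** It had been knocked about 4 cm aside during the run, so I located it again. It went down over the mould with no contact on the way and seated at the expected height: the tool stood at 45.4 mm, as calculated for fully down.
- **Lamp lever:** I switched the grey box's lever on last, pushing until the force rose to 5 N at its stop. The picture showed it leaning about 0.5 rad away from the robot, and it stayed there after I pulled back. The purple and yellow look-alikes, bottle, vial and dish were not touched.

Two things disagreed:

- **Slot direction:** The description says some castings face along the mould and others against it. In the pictures all three slots opened the same way; I followed the pictures, and all three fitted.
- **Wrist camera:** Its calibration shifted by about 2 mm between poses, which is why I set the final position on each pin by contact force.

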